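# Put away the accessories at the calibration bench

### The arm

A 7-joint arm with a two-finger parallel gripper is mounted at the origin on the work surface. World frame = base frame: x ahead of the robot, y to its left, z up, the work surface at z = 0. Lengths are in m, angles in rad, forces in N, time in s.
With the tool pointing down it reaches from about 0.35 to 0.775 m from the base axis. Payload 3.1 kg.
Tool frame: the origin (TCP) lies on the centre line of the jaws, within the pads' length; the fingertips stand 11 mm ahead of it and the grasp point (between the pads) lies 8 mm behind it; z points along the fingers, y is the direction in which the jaws open and shut (so a half turn about z gives the same grasp; the last joint's range is limited). The gripper opens to 85 mm and grips with 20 to 120 N. Pads are 22 mm wide; open, the fingers measure 114 mm over their backs; the gripper's body (76 mm by 85 mm) begins 54 mm behind the grasp point. The pads swing forward as they close: fully open they stand 13 mm farther back than shut.
Start: joints at [1.095, 0.311, 0.014, 1.512, -0.004, 1.319, -0.027], TCP at [0.231, -0.499, 0.242] pointing down, gripper open.
Joint ranges: [-2.7, 2.7], [-0.3, 1.91], [-1.27, 1.3], [0.12, 2.57], [-1.44, 4.58], [0.2, 2.03], [-3.05, 3.05]. Speed limits (rad/s): [2.79, 2.79, 3.14, 3.14, 3.14, 3.14, 3.14].

### API

Orientations are given as a rotation vector (axis times angle).
In Python, from workcell import monitor, vision, r gives the robot as it stands. The module is installed in compiled form; this text tells all that it offers.
- The arm moves only by the shell command python3 -m inch 'ROWS' [FORCE]. ROWS is JSON, a list of rows, each an object of numbers: "ax", "ay", "az": the turn, a rotation vector about the tool's x, y, z in degrees; "tx", "ty", "tz": the shift along the tool's x, y, z in m; "hand": the opening, from 0 (shut) to 1 (fully open). A call has 1 to 8 rows; each row is the pose to reach, as a shift and turn from the pose measured when the call began, along the tool's axes at that moment; what a row does not reach only later rows make up. A row lasts 1/12 s, in which the tool goes at most 41.7 mm and 7.16 degrees, less where a joint would pass 70% of its speed; a pose out of reach is approached as far as the arm can. A call with a gripper value outside its range is refused whole. The fingers move at their own pace and stop on an object; FORCE is the grip in N (left out, the last holds). Time passes only in rows, so rows that repeat a pose let the fingers close. It gives the time, the measured TCP pose, the force and the opening at its end, in the units of the state.
- monitor.get_state(): the state, without advancing time (a new reading comes with each control period).
- vision.snapshot(name): name is "scene" or "top"; returns a dict with "color" (400x640x3 uint8, red, green, blue), "fov_y" (degrees; the focal length in pixels is half the picture's height over the tangent of half this angle, whatever the lens; pixels are square), "cx", "cy" (the principal point, pixels), "k1" (the pictures are not rectified: a ray, as slopes to the right and down, at radius r is drawn at 1 + k1 r^2 times it, then the intrinsics apply), "T" (4x4, takes a point from camera to world coordinates). Camera axes: x right, y down, z forward; pixel columns grow to the right and rows downward; lengths in m; the calibration is good to about 2 mm. A picture is of the moment at which its call begins. There is no depth.
- r.sign_off(): hands the job in, once; it reports no verdict.
The state is a dict: "clock": time; "qpos": joint angles; "joint_velocities": joint speeds; "joint_torque": joint torques, N m; "tcp_pos": TCP position; "tool_rot": TCP orientation; "wrist_force": force on the tool from outside, world axes, zero at the start; "torque": the same for the moment, N m; "width": finger opening in m.
Only numpy, scipy, OpenCV 4.12 (cv2) and the standard library are available. Lean on these libraries where they do the work, as an engineer would, in place of code of your own. Each camera call takes 0.05 s, during which the arm holds its last target.

### The job

Put the accessories away after the calibration: tip the brass adapters out of the steel beaker into the blue parts bin, then stand the empty beaker upright in the middle of the black rubber mat. Push every connecting tube down into a clip of its own on the rack, until it rests in both forks and the sprung jaw has closed over it. Leave the gauge, the weights and the spanner alone.

Things in the scene. Friction and masses are not known exactly. Their poses are not given: they have to be found in the camera images.
- beaker: Open stainless-steel beaker, loose, 160 g empty. Round, tapered: 56 mm outer diameter at the foot, 68 mm at the rim, 100 mm high, wall 3 mm, floor 4 mm. Origin at the centre of its underside, z along its axis towards the mouth. At the start it stands on the bench with the adapters in it.
- adapter0: Brass adapter, loose, 25 g: hexagon 15 mm across flats, 10 mm high, with a round stub 10 mm in diameter and 10 mm long. Origin where stub and hexagon meet, z towards the stub. It starts in the beaker and slides out when that is tipped some 110 to 120 degrees from upright. Two to four of the four are present, absent ones read None.
- adapter1: Brass adapter like adapter0; may be absent (None).
- adapter2: Brass adapter like adapter0; may be absent (None).
- adapter3: Brass adapter like adapter0; may be absent (None).
- bin: Blue open parts bin, fixed to the bench. 140 mm along its x, 160 mm along its y, 70 mm high (rim), walls and floor 4 mm. Origin at the centre of its underside, z up.
- mat: Black square rubber mat, fixed, 100 x 100 mm, 4 mm thick, origin at the centre of its underside (on the bench). The empty beaker belongs here.
- rack: Clip rack, fixed: base plate 124 (its x) x 250 (its y) x 12 mm, origin under its centre, with 4 clip stations 60 mm apart along y. Each has two fork saddles, 12 mm wide, at x = -44 and +44 mm (76 mm free between them). A tube lies along x on saddle floors 38 mm above the bench, fixed prongs on its -y side, jaw claws on +y. These flare from 56 mm height to a 27 mm wide mouth at 72 mm, the top.
- seat0 (a point): Seat of clip station 0 (rack y = -90 mm): where the centre of a fully seated tube lies, midway between the saddles, 45 mm above the bench and 33 mm above the base plate. Axes of the rack: x along the seated tube (either way round), y from the fixed prongs to the jaw, z up. A seated tube has 10 mm of play either way along x, 0.5 mm across.
- seat1 (a point): Seat of clip station 1 (rack y = -30 mm), like seat0.
- seat2 (a point): Seat of clip station 2 (rack y = +30 mm), like seat0.
- seat3 (a point): Seat of clip station 3 (rack y = +90 mm), like seat0.
- jaw0 (a joint): Sprung steel jaw of station 0: two claws on one spindle along the rack's x, 16 mm to the +y side of the seat, 18 mm above the bench. 0 rad = closed (empty or over a seated tube), grows outwards. Claws and prongs leave a 10 mm gap; a tube pushed straight down wedges them open by about 0.1 rad (10 to 15 N) and they snap shut over it. Its own weight does not open them.
- jaw1 (a joint): Sprung jaw of station 1, like jaw0.
- jaw2 (a joint): Sprung jaw of station 2, like jaw0.
- jaw3 (a joint): Sprung jaw of station 3, like jaw0.
- tube0: Connecting tube, loose, rigid steel, 200 g: 14 mm diameter, 160 mm long, with a hexagon nut 24 mm across flats and 20 mm long at each end (120 mm bare tube between). Origin at the middle, x along the tube. It starts lying on the flats of its nuts, axis 12 mm above the bench. Three or four of the four are present, absent ones read None; any tube goes into any free station.
- tube1: Connecting tube like tube0; may be absent (None).
- tube3: Connecting tube like tube0; may be absent (None).
- tube2: Connecting tube like tube0; may be absent (None).
- gauge: Dial pressure gauge standing on a round foot, loose, 0.7 kg, 72 mm across the foot, 106 mm high. Origin at the centre of its underside. Not to be moved.
- weights: Stack of three steel disc weights, loose, 1.6 kg, 90 mm diameter, 49 mm high. Origin at the centre of its underside. Not to be moved.
- spanner: Open-ended spanner about 150 mm long lying on the bench, loose. Not to be moved.
Things that resemble listed ones, but are neither listed nor needed, are in the scene too. What is shaped like the tube2 but purple or red is not meant. Leave any purple look-alike of the tube3 alone.

How it is judged:
By the outcome, as a careful person would: the job done as asked, in the order asked, and still so for the second after the job is handed in, with the robot touching nothing.
Of adapter0, adapter1, adapter2, adapter3 only 2 to 4 are there at a start; the rules pass over those that are not, and their reading is None.
Of tube0, tube1, tube2, tube3 only 3 to 4 are there at a start; the rules pass over those that are not, and their reading is None.
At some moment in a run one of tube0, tube1, tube2, tube3 may be knocked a few centimetres aside while the robot is not near it.
It also fails if it takes over 208 s, if anything falls off the work surface, if the arm or the gripper's body presses on something with over 40 N, if the wrist force passes 120 N, or if a joint passes its speed limit or range.

## Working session

There is one attempt and no reset: what is moved stays moved. The work goes in short steps, Python scripts to look and compute and a shell command to move; the robot and the scene stay as the last step left them, time stands still between calls to the robot, and variables do not carry over. Pictures are saved under pics/ and viewed, and the job is handed in when it is done.

```bash
ls; mkdir -p pics; cat > h.py <<'E'
import numpy as np, cv2
from workcell import monitor, vision, r
from scipy.spatial.transform import Rotation as R
def snap(n,f=None):
    s=vision.snapshot(n)
    if f: cv2.imwrite('pics/'+f,s['color'][:,:,::-1])
    return s
def ray(s,u,v):
    f=200/np.tan(np.radians(s['fov_y'])/2)
    K=np.array([[f,0,s['cx']],[0,f,s['cy']],[0,0,1.]])
    p=cv2.undistortPoints(np.array([[[u,v]]],float),K,np.array([s['k1'],0,0,0.]))[0,0]
    d=s['T'][:3,:3]@np.array([p[0],p[1],1]);return s['T'][:3,3],d
def onz(s,u,v,z):
    o,d=ray(s,u,v);return o+d*(z-o[2])/d[2]
def proj(s,P):
    f=200/np.tan(np.radians(s['fov_y'])/2)
    c=np.linalg.inv(s['T'])@np.append(P,1);a,b=c[0]/c[2],c[1]/c[2];k=1+s['k1']*(a*a+b*b)
    return np.array([f*a*k+s['cx'],f*b*k+s['cy']])
def st():
    s=monitor.get_state();return s
def delta(P,Rw=None):
    """tool-frame shift to world point P; and turn (deg) to Rw (matrix)"""
    s=st();T=R.from_rotvec(s['tool_rot'])
    d=T.inv().apply(np.array(P)-s['tcp_pos'])
    o=None
    if Rw is not None: o=np.degrees((T.inv()*R.from_matrix(Rw)).as_rotvec())
    return d,o
E
python3 - <<'E'
from h import *
for n in('scene','top'):
    s=snap(n,n+'0.png');print(n,s['fov_y'],s['cx'],s['cy'],s['k1'],s['T'].round(3).tolist())
s=st()
for k in s:print(k,np.round(s[k],3))
print(R.from_rotvec(s['tool_rot']).as_matrix().round(3))
E
```

```text
pics
scene 57.48663777930049 316.91732429354295 200.37547435831135 0.0004406067687877594 [[0.873, 0.409, -0.265, 0.802], [0.487, -0.722, 0.49, -0.663], [0.01, -0.557, -0.83, 0.908], [0.0, 0.0, 0.0, 1.0]]
top 51.95706810262364 317.64184181931284 197.06188310537243 0.026973436529399725 [[0.029, -0.986, 0.163, 0.297], [-0.999, -0.026, 0.02, -0.157], [-0.015, -0.163, -0.986, 1.334], [0.0, 0.0, 0.0, 1.0]]
clock 0.1
qpos [ 1.095  0.312  0.014  1.513 -0.004  1.319 -0.027]
joint_velocities [-0.002 -0.003 -0.001 -0.004 -0.001 -0.001  0.   ]
joint_torque [ 1.0000e-03 -3.8086e+01  1.4700e-01 -2.3124e+01  1.2000e-02  8.0000e-03
  0.0000e+00]
tcp_pos [ 0.231 -0.498  0.241]
tool_rot [-3.066e+00 -6.760e-01  1.000e-03]
wrist_force [-1.117 -0.402  0.12 ]
torque [-0.007  0.056 -0.012]
width 0.086
[[ 0.907  0.42  -0.001]
 [ 0.42  -0.907  0.002]
 [-0.    -0.002 -1.   ]]
```

View pics/scene0.png

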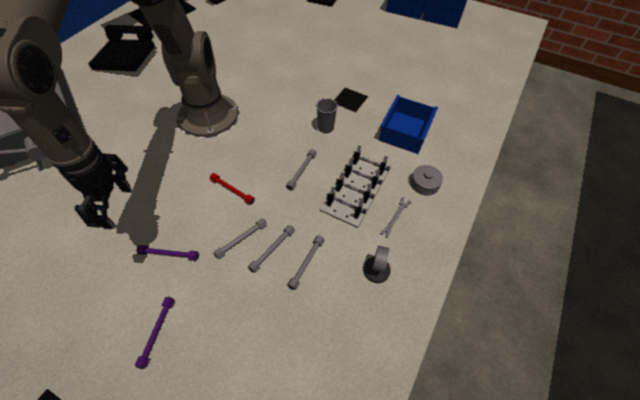

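View pics/top0.png

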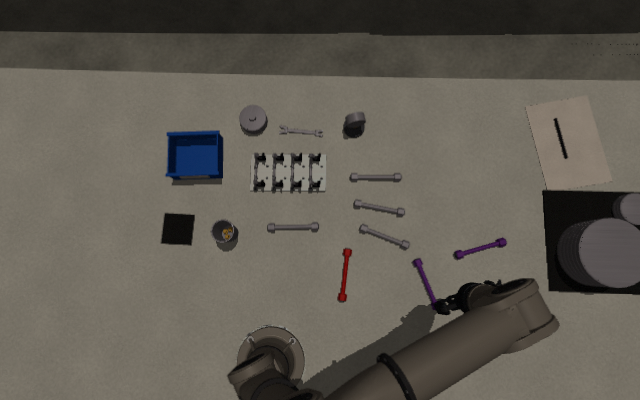

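Candidates. Tubes in the top view: grey (293,227), (376,177), (379,208) and (384,237). The red one at (345,275) and the purple ones at (481,248) and (426,283) are look-alikes to leave. Beaker (223,232), bin (195,156), mat (178,229), rack (288,172). Next I check close crops.

```bash
python3 - <<'E'
from h import *
im=cv2.imread('pics/top0.png');cv2.imwrite('pics/topc.png',cv2.resize(im[95:270,155:415],None,fx=3,fy=3,interpolation=cv2.INTER_CUBIC))
im=cv2.imread('pics/scene0.png');cv2.imwrite('pics/scec.png',cv2.resize(im[85:295,200:450],None,fx=2.8,fy=2.8,interpolation=cv2.INTER_CUBIC))
E
```

```text
(no output)
```

View pics/topc.png

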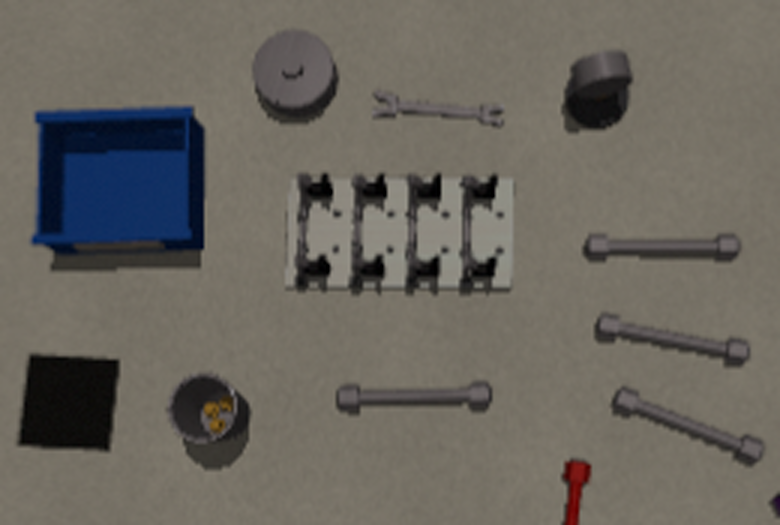

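View pics/scec.png

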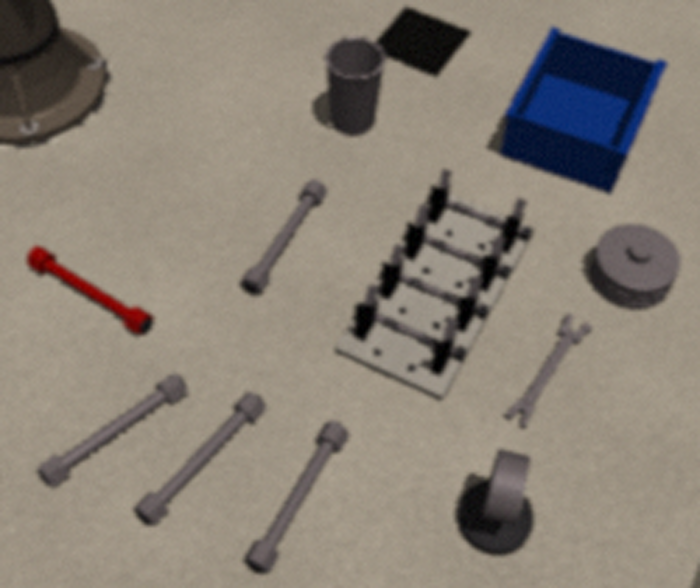

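The top crop shows four plain grey tubes, brass pieces inside the beaker (about 3), and jaw spindles on the left (world +y) side of each station. The other look-alikes are red or purple. Measuring next.

```bash
cat > m.py <<'E'
from h import *
def tubes(s,name,excl=True):
    c=s['color'];hsv=cv2.cvtColor(c,cv2.COLOR_RGB2HSV)
    # grey: purple-ish grey vs tan bench: R-B difference
    d=c[:,:,0].astype(int)-c[:,:,2]
    return d,hsv
E
python3 - <<'E'
from m import *
s=cv2.imread('pics/top0.png')[:,:,::-1]
for p in [(376,177),(379,208),(293,227),(300,240),(340,200),(223,222),(272,172),(284,172)]: print(p,s[p[1],p[0]], s[p[1]-1:p[1]+2,p[0]-1:p[0]+2].mean((0,1)).round())
t=cv2.imread('pics/scene0.png')[:,:,::-1]
for p in [(300,170),(280,170),(240,238),(240,260)]: print(p,t[p[1]-1:p[1]+2,p[0]-1:p[0]+2].mean((0,1)).round())
E
```

```text
(376, 177) [92 87 87] [83. 78. 78.]
(379, 208) [83 78 79] [79. 74. 74.]
(293, 227) [87 81 82] [80. 75. 75.]
(300, 240) [118 113 101] [118. 112. 101.]
(340, 200) [121 115 104] [120. 115. 103.]
(223, 222) [31 28 29] [31. 29. 30.]
(272, 172) [114 110 102] [116. 112. 105.]
(284, 172) [142 137 127] [142. 138. 129.]
(300, 170) [102.  94.  94.]
(280, 170) [158. 147. 131.]
(240, 238) [109.  99. 100.]
(240, 260) [159. 149. 132.]
```

```bash
cat > m.py <<'E'
from h import *
def greymask(s):
    c=cv2.GaussianBlur(s['color'],(3,3),0).astype(float)
    return ((np.abs(c[:,:,1]-c[:,:,2])<0.05*c[:,:,0]+1)&(c[:,:,0]>45)&(c[:,:,0]-c[:,:,1]<0.1*c[:,:,0]+2)).astype(np.uint8)
def blobs(s,amin=60):
    m=greymask(s);n,l,stt,ce=cv2.connectedComponentsWithStats(m)
    out=[]
    for i in range(1,n):
        if stt[i,4]<amin: continue
        cnt=cv2.findContours((l==i).astype(np.uint8),0,2)[0][0]
        rc=cv2.minAreaRect(cnt); out.append((i,stt[i,4],ce[i],rc))
    return out,l
def tubes(s,z=0.012):
    res=[]
    o,l=blobs(s)
    for i,a,ce,rc in o:
        w=sorted(rc[1])
        if w[1]<3.*w[0] or w[1]>110 or a<150: continue
        b=cv2.boxPoints(rc); 
        e=[ (b[0]+b[1])/2,(b[2]+b[3])/2] if np.linalg.norm(b[0]-b[1])<np.linalg.norm(b[1]-b[2]) else [(b[1]+b[2])/2,(b[3]+b[0])/2]
        P=[onz(s,*q,z) for q in e]
        mid=(P[0]+P[1])/2;d=P[1]-P[0]
        res.append((mid,np.degrees(np.arctan2(d[1],d[0]))%180,np.linalg.norm(d),rc[0]))
    return res
E
cat > mt.py <<'E'
from m import *
for n in('top','scene'):
    s=snap(n)
    for q in tubes(s): print(n,q[0].round(4),round(q[1],1),round(q[2],4),np.round(q[3]))
E
python3 mt.py
```

```text
top [ 0.7407 -0.0672  0.012 ] 87.0 0.1451 [301. 130.]
top [ 0.5876 -0.3186  0.012 ] 91.5 0.1669 [376. 177.]
top [ 0.4859 -0.3302  0.012 ] 80.8 0.1647 [379. 208.]
top [ 0.4173 -0.0524  0.012 ] 92.9 0.165 [293. 227.]
top [ 0.3933 -0.3475  0.012 ] 70.1 0.165 [384. 237.]
scene [ 0.4155 -0.0509  0.012 ] 93.2 0.1717 [301. 169.]
scene [ 0.7395 -0.0695  0.012 ] 84.6 0.1461 [395. 217.]
scene [ 0.3937 -0.3453  0.012 ] 69.9 0.1647 [240. 238.]
scene [ 0.4855 -0.3285  0.012 ] 80.3 0.1654 [271. 248.]
scene [ 0.5874 -0.3163  0.012 ] 91.0 0.1653 [306. 262.]
```

```bash
python3 - <<'E'
from h import *
t=snap('top');s=snap('scene')
print('rim top',onz(t,223.3,231,.1),'scene',onz(s,326.8,106.4,.1))
for a in [(287,290),(513,291),(513,178),(289,180)]: print('plate',onz(t,155+a[0]/3,95+a[1]/3,.012).round(4))
for a in [(336,350),(442,398),(532,232)]: print('plate s',onz(s,200+a[0]/2.8,85+a[1]/2.8,.012).round(4))
# mat
for n,im in(('top',t),('scene',s)):
    c=im['color'];m=((c.max(2)<35)).astype(np.uint8)
    k,l,q,ce=cv2.connectedComponentsWithStats(m)
    for i in range(1,k):
        if 250<q[i,4]<3000: print(n,'dark',ce[i].round(1),q[i,4],onz(im,*ce[i],.004).round(4))
    h=cv2.cvtColor(c,cv2.COLOR_RGB2HSV);m=((h[:,:,0]>100)&(h[:,:,0]<130)&(h[:,:,1]>120)).astype(np.uint8)
    k,l,q,ce=cv2.connectedComponentsWithStats(m)
    for i in range(1,k):
        if q[i,4]>500: print(n,'blue',ce[i].round(1),q[i])
for a in [(38,112),(195,112),(202,250),(35,242)]: print('binrim?',onz(t,155+a[0]/3,95+a[1]/3,.07).round(4))
for a in [(557,32),(662,65),(610,188),(505,153)]: print('bins',onz(s,200+a[0]/2.8,85+a[1]/2.8,.07).round(4))
cv2.imwrite('pics/bin.png',cv2.resize(t['color'][120:255,155:345,::-1],None,fx=4.2,fy=4.2,interpolation=cv2.INTER_CUBIC))
cv2.imwrite('pics/bins.png',cv2.resize(s['color'][80:230,310:450,::-1],None,fx=4,fy=4,interpolation=cv2.INTER_CUBIC))
E
```

```text
rim top [0.39011275 0.14863301 0.1       ] scene [0.39423376 0.14939677 0.1       ]
plate [0.5279 0.0893 0.012 ]
plate [ 0.5333 -0.1576  0.012 ]
plate [ 0.6603 -0.1543  0.012 ]
plate [0.6518 0.0939 0.012 ]
plate s [ 0.5408 -0.1585  0.012 ]
plate s [ 0.6616 -0.156   0.012 ]
plate s [0.657  0.0882 0.012 ]
top dark [177.5 228.6] 864 [0.4011 0.3219 0.004 ]
top dark [475.1 296.1] 1498 [ 0.2166 -0.6316  0.004 ]
top dark [274.4 379.5] 1793 [-0.0501 -0.0153  0.004 ]
top dark [381.9 377.3] 731 [-0.0327 -0.3422  0.004 ]
top blue [194.8 154. ] [ 166  131   57   49 2466]
scene dark [207.6  55.6] 260 [-0.2159  0.2699  0.004 ]
scene dark [350.1  99.3] 404 [0.4019 0.3218 0.004 ]
scene dark [ 95.9 183.5] 2644 [-0.105  -0.4079  0.004 ]
scene blue [84.2 14.5] [  58    0   71   42 1378]
scene blue [429.3   9.6] [ 386    0   80   27 1460]
scene blue [406.5 123.7] [ 379   95   58   58 2064]
binrim? [0.704  0.3557 0.07  ]
binrim? [0.7085 0.1877 0.07  ]
binrim? [0.5581 0.1702 0.07  ]
binrim? [0.562  0.3465 0.07  ]
bins [0.5706 0.3466 0.07  ]
bins [0.7021 0.3542 0.07  ]
bins [0.7165 0.1387 0.07  ]
bins [0.5961 0.1295 0.07  ]
```

View pics/bin.png

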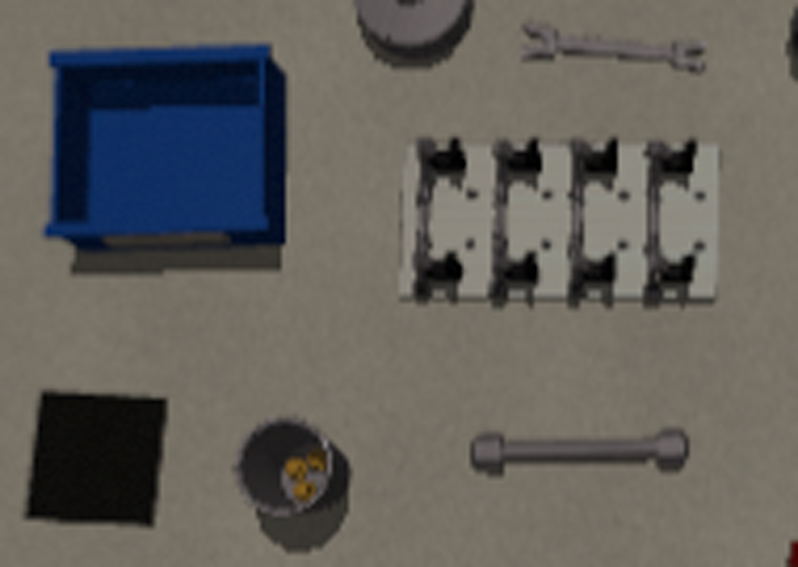

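View pics/bins.png

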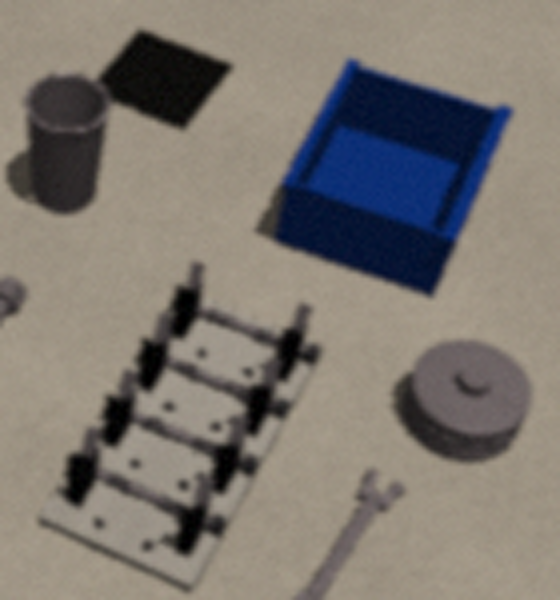

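Seen: three or so adapters in the beaker, at crop pixel (303,480). The mat centre comes out at (0.401, 0.322) in both views, and the rack yaw is about 1.4°. Now the bin centre, the rack and the first move deltas.

```bash
cat > go.py <<'E'
import sys
from h import *
# usage: go.py x y z  zx zy zz  yx yy yz : target TCP, tool z dir, tool y dir
a=[float(v) for v in sys.argv[1:]]
P=a[:3]
if len(a)>3:
    z=np.array(a[3:6]);z/=np.linalg.norm(z);y=np.array(a[6:9]);y-=z*(y@z);y/=np.linalg.norm(y)
    M=np.column_stack([np.cross(y,z),y,z])
else: M=None
d,o=delta(P,M);s=st()
print('t',d.round(4),'a',None if o is None else o.round(2),'| clk',round(float(s['clock']),2),'q',np.round(s['qpos'],2),'F',np.round(s['wrist_force'],1),'w',round(float(s['width']),4))
E
python3 - <<'E'
from h import *
t=snap('top');s=snap('scene')
A=[onz(t,*p,.07) for p in[(166.9,131.4),(219.3,130.7),(218.8,174.3),(166.2,175.2)]]
print(np.round(A,4).tolist(),np.mean(A,0).round(4))
B=[onz(s,310+p[0]/4,80+p[1]/4,.07) for p in[(352,62),(510,110),(455,238),(286,185)]]
print(np.round(B,4).tolist(),np.mean(B,0).round(4))
E
python3 go.py .42 0 .42 0 0 -1 1 0 0
```

```text
[[0.7071, 0.3584, 0.07], [0.7139, 0.1903, 0.07], [0.5708, 0.1823, 0.07], [0.5635, 0.3481, 0.07]] [0.6388 0.2698 0.07  ]
[[0.566, 0.3495, 0.07], [0.7041, 0.3594, 0.07], [0.7142, 0.1975, 0.07], [0.5758, 0.1851, 0.07]] [0.64   0.2729 0.07  ]
t [ 0.3811 -0.3734 -0.1777] a [-2.000e-02 -1.000e-02 -6.514e+01] | clk 0.4 q [ 1.1   0.31  0.01  1.51 -0.    1.32 -0.03] F [-0.8 -0.1 -0.8] w 0.0854
```

```bash
python3 -m inch '[{"tz":-0.1,"tx":0.02,"ty":-0.02},{"tx":0.38,"ty":-0.37,"tz":-0.178,"az":-65},{"tx":0.38,"ty":-0.37,"tz":-0.178,"az":-65},{"tx":0.38,"ty":-0.37,"tz":-0.178,"az":-65},{"tx":0.38,"ty":-0.37,"tz":-0.178,"az":-65},{"tx":0.38,"ty":-0.37,"tz":-0.178,"az":-65},{"tx":0.38,"ty":-0.37,"tz":-0.178,"az":-65},{"tx":0.38,"ty":-0.37,"tz":-0.178,"az":-65}]' 60; python3 go.py .42 0 .42 0 0 -1 1 0 0
```

```text
t [ 0.3811 -0.3734 -0.1777] a [-2.000e-02 -1.000e-02 -6.514e+01] | clk 0.4 q [ 1.1   0.31  0.01  1.51 -0.    1.32 -0.03] F [-0.8 -0.1 -0.8] w 0.0854$[0]: bad value
```

```bash
python3 -m inch '[{"ax":0,"ay":0,"tz":-0.1,"tx":0.02,"ty":-0.02,"az":0,"hand":1},{"ax":0,"ay":0,"tx":0.38,"ty":-0.37,"tz":-0.178,"az":-65,"hand":1},{"ax":0,"ay":0,"tx":0.38,"ty":-0.37,"tz":-0.178,"az":-65,"hand":1},{"ax":0,"ay":0,"tx":0.38,"ty":-0.37,"tz":-0.178,"az":-65,"hand":1},{"ax":0,"ay":0,"tx":0.38,"ty":-0.37,"tz":-0.178,"az":-65,"hand":1},{"ax":0,"ay":0,"tx":0.38,"ty":-0.37,"tz":-0.178,"az":-65,"hand":1},{"ax":0,"ay":0,"tx":0.38,"ty":-0.37,"tz":-0.178,"az":-65,"hand":1},{"ax":0,"ay":0,"tx":0.38,"ty":-0.37,"tz":-0.178,"az":-65,"hand":1}]' 60; python3 go.py .42 0 .42 0 0 -1 1 0 0
```

```text
clock: 1.07
tcp_pos: [0.336, -0.2231, 0.3581]
tool_rot: [2.486, 1.919, -0.0]
wrist_force: [0.5, -0.1, 0.4]
width: 0.0856
t [ 0.2371  0.0248 -0.0621] a [  0.03   0.03 -14.67] | clk 1.07 q [ 0.83 -0.02 -0.27  1.62 -0.01  1.54  0.3 ] F [ 0.5 -0.1  0.4] w 0.0856
```

```bash
python3 -m inch '[{"ax":0,"ay":0,"az":-15,"tx":0.237,"ty":0.025,"tz":-0.06,"hand":1},{"ax":0,"ay":0,"az":-15,"tx":0.237,"ty":0.025,"tz":-0.06,"hand":1},{"ax":0,"ay":0,"az":-15,"tx":0.237,"ty":0.025,"tz":-0.06,"hand":1},{"ax":0,"ay":0,"az":-15,"tx":0.237,"ty":0.025,"tz":-0.06,"hand":1},{"ax":0,"ay":0,"az":-15,"tx":0.237,"ty":0.025,"tz":-0.06,"hand":1},{"ax":0,"ay":0,"az":-15,"tx":0.237,"ty":0.025,"tz":-0.06,"hand":1},{"ax":0,"ay":0,"az":-15,"tx":0.237,"ty":0.025,"tz":-0.06,"hand":1}]'; python3 go.py .42 0 .36 0 0.82 -.57 1 0 0
```

```text
clock: 1.65
tcp_pos: [0.4218, 0.0095, 0.4201]
tool_rot: [2.196, 2.245, 0.012]
wrist_force: [-0.3, 1.2, 0.7]
width: 0.0855
t [-0.0098 -0.0024  0.06  ] a [-0.29 54.92  1.34] | clk 1.65 q [ 0.52  0.03 -0.6   1.42  0.01  1.69 -0.05] F [-0.3  1.2  0.7] w 0.0855
```

```bash
python3 -m inch '[{"ax":0,"ay":10,"az":0,"tx":0,"ty":0,"tz":0,"hand":1},{"ax":0,"ay":20,"az":0,"tx":0,"ty":0,"tz":0,"hand":1},{"ax":0,"ay":30,"az":0,"tx":0,"ty":0,"tz":0,"hand":1},{"ax":0,"ay":40,"az":0,"tx":0,"ty":0,"tz":0,"hand":1},{"ax":0,"ay":50,"az":0,"tx":0,"ty":0,"tz":0,"hand":1},{"ax":0,"ay":55,"az":0,"tx":0,"ty":0,"tz":0,"hand":1},{"ax":0,"ay":55,"az":0,"tx":0,"ty":0,"tz":0,"hand":1},{"ax":0,"ay":55,"az":0,"tx":0,"ty":0,"tz":0,"hand":1}]'; python3 go.py .42 0 .36 0 0.82 -.57 1 0 0
python3 -c "
from h import *
snap('scene','s1.png')"
```

```text
clock: 2.32
tcp_pos: [0.422, 0.0071, 0.4192]
tool_rot: [-1.62, -1.652, -0.859]
wrist_force: [-0.4, -0.3, -0.3]
width: 0.0855
t [-0.0528 -0.0025  0.0277] a [-0.62 -0.34  0.8 ] | clk 2.32 q [ 0.87  0.25 -0.39  1.56 -0.76  1.83  0.47] F [-0.4 -0.3 -0.3] w 0.0855
```

View pics/s1.png

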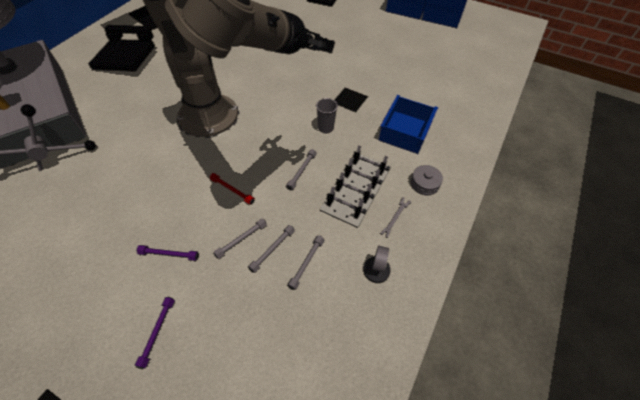

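The picture shows the tilted gripper at pixel (315,42), clear of everything. Going to the pre-grasp.

```bash
python3 go.py .392 .035 .16 0 0.82 -.57 1 0 0
```

```text
t [-0.1947 -0.0286  0.169 ] a [-0.67 -0.6   0.3 ] | clk 2.37 q [ 0.87  0.25 -0.39  1.56 -0.76  1.83  0.47] F [-1.  -2.4 -3. ] w 0.0852
```

```bash
python3 -m inch '[{"ax":0,"ay":0,"az":0,"tx":-0.195,"ty":-0.028,"tz":0.169,"hand":1},{"ax":0,"ay":0,"az":0,"tx":-0.195,"ty":-0.028,"tz":0.169,"hand":1},{"ax":0,"ay":0,"az":0,"tx":-0.195,"ty":-0.028,"tz":0.169,"hand":1},{"ax":0,"ay":0,"az":0,"tx":-0.195,"ty":-0.028,"tz":0.169,"hand":1},{"ax":0,"ay":0,"az":0,"tx":-0.195,"ty":-0.028,"tz":0.169,"hand":1},{"ax":0,"ay":0,"az":0,"tx":-0.195,"ty":-0.028,"tz":0.169,"hand":1},{"ax":0,"ay":0,"az":0,"tx":-0.195,"ty":-0.028,"tz":0.169,"hand":1},{"ax":0,"ay":0,"az":0,"tx":-0.195,"ty":-0.028,"tz":0.169,"hand":1}]'; python3 go.py .392 .035 .16 0 0.82 -.57 1 0 0;  python3 go.py .392 .1556 .067 0 0.82 -.57 1 0 0
python3 -c "
from h import *
snap('scene','s2.png')
snap('top','t2.png')"
```

```text
clock: 3.03
tcp_pos: [0.3904, 0.0357, 0.1575]
tool_rot: [-1.621, -1.637, -0.851]
wrist_force: [0.1, 0.5, 0.2]
width: 0.0853
t [ 0.0016  0.0015 -0.002 ] a [-0.92 -0.68  0.09] | clk 3.03 q [ 0.84  0.48 -0.38  1.99 -0.68  1.32  0.86] F [0.1 0.5 0.2] w 0.0853
t [-0.0077  0.004   0.15  ] a [-0.92 -0.68  0.09] | clk 3.03 q [ 0.84  0.48 -0.38  1.99 -0.68  1.32  0.86] F [0.1 0.5 0.2] w 0.0853
```

View pics/s2.png

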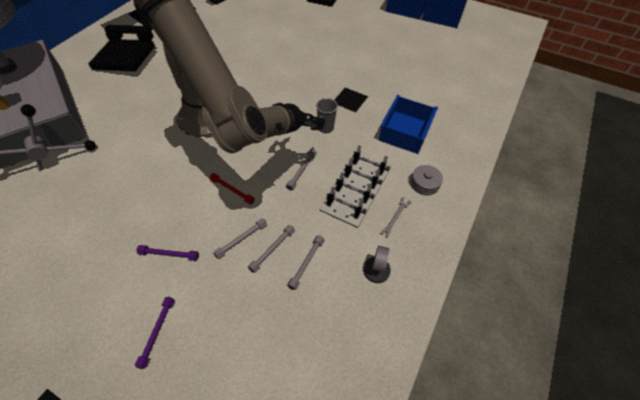

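View pics/t2.png

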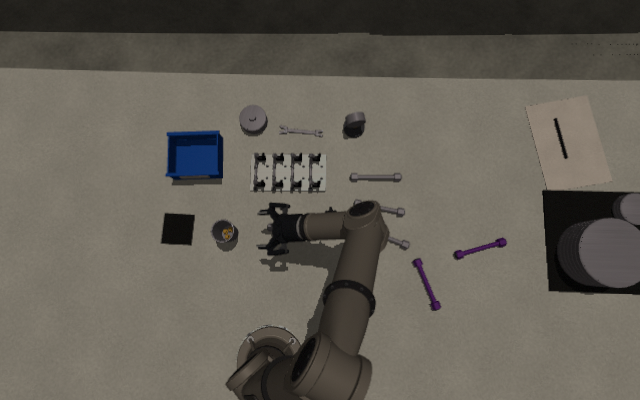

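```bash
python3 -m inch '[{"ax":-0.9,"ay":-0.7,"az":0,"tx":-0.004,"ty":0.002,"tz":0.03,"hand":1},{"ax":-0.9,"ay":-0.7,"az":0,"tx":-0.008,"ty":0.004,"tz":0.06,"hand":1},{"ax":-0.9,"ay":-0.7,"az":0,"tx":-0.008,"ty":0.004,"tz":0.09,"hand":1},{"ax":-0.9,"ay":-0.7,"az":0,"tx":-0.008,"ty":0.004,"tz":0.12,"hand":1},{"ax":-0.9,"ay":-0.7,"az":0,"tx":-0.008,"ty":0.004,"tz":0.14,"hand":1},{"ax":-0.9,"ay":-0.7,"az":0,"tx":-0.008,"ty":0.004,"tz":0.15,"hand":1},{"ax":-0.9,"ay":-0.7,"az":0,"tx":-0.008,"ty":0.004,"tz":0.15,"hand":1}]'; python3 go.py .392 .1556 .067 0 0.82 -.57 1 0 0
python3 -c "
from h import *
s=snap('scene');t=snap('top')
a=cv2.resize(s['color'][60:170,260:390,::-1],(390,330));b=cv2.resize(t['color'][180:290,180:310,::-1],(390,330))
cv2.imwrite('pics/g3.png',np.hstack([a,b]))"
```

```text
clock: 3.72
tcp_pos: [0.3961, 0.1562, 0.0707]
tool_rot: [-1.636, -1.652, -0.865]
wrist_force: [0.2, -0.3, 0.7]
width: 0.0856
t [-0.0034 -0.0041  0.0016] a [0.16 0.08 0.63] | clk 3.72 q [ 0.68  0.6  -0.48  2.16 -0.87  0.93  0.96] F [ 0.2 -0.3  0.7] w 0.0856
```

View pics/g3.png

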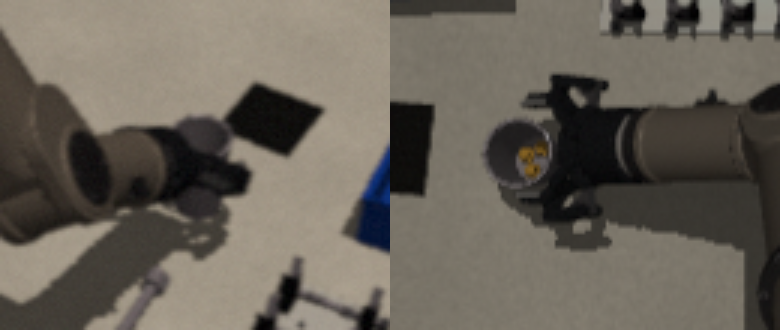

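Fingers sit either side of the beaker (top crop tips at x≈525, beaker centre at 520). Closing.

```bash
python3 -m inch '[{"ax":0,"ay":0,"az":0,"tx":-0.003,"ty":-0.004,"tz":0.001,"hand":1},{"ax":0,"ay":0,"az":0,"tx":-0.003,"ty":-0.004,"tz":0.001,"hand":0.5},{"ax":0,"ay":0,"az":0,"tx":-0.003,"ty":-0.004,"tz":0.001,"hand":0.5},{"ax":0,"ay":0,"az":0,"tx":-0.003,"ty":-0.004,"tz":0.001,"hand":0.5},{"ax":0,"ay":0,"az":0,"tx":-0.003,"ty":-0.004,"tz":0.001,"hand":0.5},{"ax":0,"ay":0,"az":0,"tx":-0.003,"ty":-0.004,"tz":0.001,"hand":0.5},{"ax":0,"ay":0,"az":0,"tx":-0.003,"ty":-0.004,"tz":0.001,"hand":0.5},{"ax":0,"ay":0,"az":0,"tx":-0.003,"ty":-0.004,"tz":0.001,"hand":0.5}]' 70; python3 go.py .392 .1556 .067 0 0.82 -.57 1 0 0
```

```text
clock: 4.48
tcp_pos: [0.3939, 0.1525, 0.0682]
tool_rot: [-1.641, -1.651, -0.868]
wrist_force: [-2.2, -2.3, 6.0]
width: 0.062
t [ 0.0008 -0.0019  0.0032] a [0.42 0.16 0.57] | clk 4.48 q [ 0.69  0.6  -0.47  2.17 -0.87  0.93  0.97] F [-2.2 -2.3  6. ] w 0.062
```

```bash
python3 -m inch '[{"ax":0,"ay":0,"az":0,"tx":0.01,"ty":0,"tz":-0.007,"hand":0.4},{"ax":0,"ay":0,"az":0,"tx":0.025,"ty":0,"tz":-0.017,"hand":0.4},{"ax":0,"ay":0,"az":0,"tx":0.05,"ty":0,"tz":-0.034,"hand":0.4},{"ax":0,"ay":0,"az":0,"tx":0.08,"ty":0,"tz":-0.055,"hand":0.4},{"ax":0,"ay":0,"az":0,"tx":0.11,"ty":0,"tz":-0.076,"hand":0.4},{"ax":0,"ay":0,"az":0,"tx":0.14,"ty":0,"tz":-0.097,"hand":0.4},{"ax":0,"ay":0,"az":0,"tx":0.14,"ty":0,"tz":-0.097,"hand":0.4}]'; python3 go.py .655 .285 .24 0 0.82 -.57 1 0 0
python3 -c "
from h import *
s=snap('scene');t=snap('top')
a=cv2.resize(s['color'][20:170,230:410,::-1],(396,330));b=cv2.resize(t['color'][150:300,160:340,::-1],(396,330))
cv2.imwrite('pics/g4.png',np.hstack([a,b]))"
```

```text
clock: 5.07
tcp_pos: [0.3947, 0.1534, 0.2434]
tool_rot: [-1.642, -1.661, -0.876]
wrist_force: [1.5, -0.5, -1.8]
width: 0.0624
t [0.0681 0.2601 0.1132] a [0.8  0.35 1.08] | clk 5.07 q [ 0.74  0.23 -0.51  2.05 -0.86  1.29  0.67] F [ 1.5 -0.5 -1.8] w 0.0624
```

View pics/g4.png

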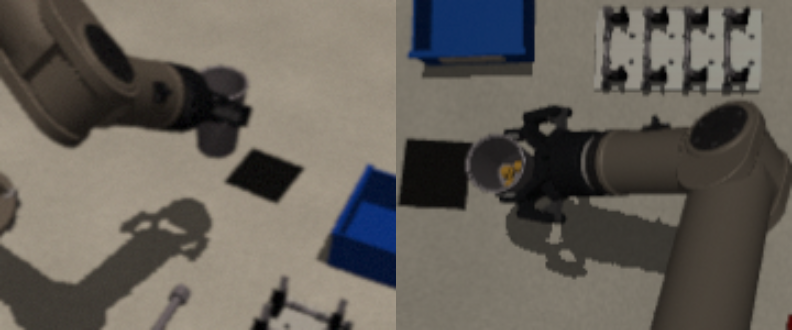

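The beaker is lifted upright, with adapters visible inside. Moving above the bin.

```bash
python3 -m inch '[{"ax":0.8,"ay":0,"az":0.5,"tx":0.009,"ty":0.035,"tz":0.015,"hand":0.4},{"ax":0.8,"ay":0,"az":0.5,"tx":0.018,"ty":0.07,"tz":0.03,"hand":0.4},{"ax":0.8,"ay":0,"az":0.5,"tx":0.027,"ty":0.105,"tz":0.045,"hand":0.4},{"ax":0.8,"ay":0,"az":1,"tx":0.036,"ty":0.14,"tz":0.06,"hand":0.4},{"ax":0.8,"ay":0,"az":1,"tx":0.045,"ty":0.175,"tz":0.075,"hand":0.4},{"ax":0.8,"ay":0,"az":1,"tx":0.054,"ty":0.21,"tz":0.09,"hand":0.4},{"ax":0.8,"ay":0,"az":1,"tx":0.063,"ty":0.24,"tz":0.104,"hand":0.4},{"ax":0.8,"ay":0,"az":1,"tx":0.068,"ty":0.26,"tz":0.113,"hand":0.4}]'; python3 go.py .655 .285 .20 0 1 -.07 1 0 0
```

```text
clock: 5.83
tcp_pos: [0.6536, 0.2854, 0.2282]
tool_rot: [-1.647, -1.639, -0.841]
wrist_force: [0.8, 1.1, -2.9]
width: 0.0625
t [-0.0233  0.0017  0.0159] a [-0.27 31.24 -0.61] | clk 5.83 q [ 0.28  0.7  -0.5   1.39 -0.72  1.13  0.23] F [ 0.8  1.1 -2.9] w 0.0625
```

```bash
python3 -m inch '[{"ax":0,"ay":7,"az":0,"tx":0,"ty":0,"tz":0,"hand":0.4},{"ax":0,"ay":14,"az":0,"tx":0,"ty":0,"tz":0,"hand":0.4},{"ax":0,"ay":21,"az":0,"tx":0,"ty":0,"tz":0,"hand":0.4},{"ax":0,"ay":28,"az":0,"tx":0,"ty":0,"tz":0,"hand":0.4},{"ax":0,"ay":31,"az":0,"tx":0,"ty":0,"tz":0,"hand":0.4},{"ax":0,"ay":31,"az":0,"tx":0,"ty":0,"tz":0,"hand":0.4}]'; python3 go.py .655 .285 .19 0 1 -.07 1 0 0
```

```text
clock: 6.33
tcp_pos: [0.6525, 0.2826, 0.2174]
tool_rot: [-1.279, -1.245, -1.153]
wrist_force: [-0.1, 0.1, -5.0]
width: 0.0623
t [-0.0271  0.0033  0.0045] a [ 0.02  0.4  -1.54] | clk 6.33 q [ 0.5   1.02 -0.7   1.47 -1.02  1.19  0.64] F [-0.1  0.1 -5. ] w 0.0623
```

```bash
python3 -m inch '[{"ax":0,"ay":0,"az":-7,"tx":-0.005,"ty":0,"tz":0.004,"hand":0.4},{"ax":0,"ay":0,"az":-14,"tx":-0.01,"ty":0,"tz":0.004,"hand":0.4},{"ax":0,"ay":0,"az":-21,"tx":-0.015,"ty":0,"tz":0.004,"hand":0.4},{"ax":0,"ay":0,"az":-28,"tx":-0.02,"ty":0,"tz":0.004,"hand":0.4},{"ax":0,"ay":0,"az":-35,"tx":-0.027,"ty":0,"tz":0.004,"hand":0.4},{"ax":0,"ay":0,"az":-42,"tx":-0.035,"ty":0,"tz":0.004,"hand":0.4},{"ax":0,"ay":0,"az":-49,"tx":-0.04,"ty":0,"tz":0.004,"hand":0.4},{"ax":0,"ay":0,"az":-56,"tx":-0.045,"ty":0,"tz":0.004,"hand":0.4}]'; python3 go.py .655 .285 .17
```

```text
clock: 7.0
tcp_pos: [0.6509, 0.2835, 0.1702]
tool_rot: [-0.62, -1.953, -1.801]
wrist_force: [0.0, -0.3, -3.5]
width: 0.0623
t [-0.0034  0.0023  0.0015] a None | clk 7.0 q [ 0.57  1.16 -0.84  1.47 -0.86  1.08  1.6 ] F [ 0.  -0.3 -3.5] w 0.0623
```

Negative az drives joint 7 towards its limit, so I turn the other way instead.

```bash
python3 -m inch '[{"ax":0,"ay":0,"az":7,"tx":0,"ty":0,"tz":0,"hand":0.4},{"ax":0,"ay":0,"az":14,"tx":0,"ty":0,"tz":0,"hand":0.4},{"ax":0,"ay":0,"az":21,"tx":0,"ty":0,"tz":0,"hand":0.4},{"ax":0,"ay":0,"az":28,"tx":0,"ty":0,"tz":0,"hand":0.4},{"ax":0,"ay":0,"az":35,"tx":0,"ty":0,"tz":0,"hand":0.4},{"ax":0,"ay":0,"az":42,"tx":0,"ty":0,"tz":0,"hand":0.4},{"ax":0,"ay":0,"az":49,"tx":0,"ty":0,"tz":0,"hand":0.4},{"ax":0,"ay":0,"az":56,"tx":0,"ty":0,"tz":0,"hand":0.4}]'; python3 go.py .625 .285 .17 0 1 -.07 1 0 0
```

```text
clock: 7.67
tcp_pos: [0.6506, 0.284, 0.169]
tool_rot: [-1.284, -1.25, -1.147]
wrist_force: [0.4, 0.4, -3.2]
width: 0.0618
t [ 0.0003 -0.0256  0.0009] a [-0.04  0.83 -1.62] | clk 7.67 q [ 0.48  1.09 -0.67  1.47 -1.01  1.17  0.7 ] F [ 0.4  0.4 -3.2] w 0.0618
```

```bash
python3 -m inch '[{"ax":0,"ay":0,"az":7,"tx":0,"ty":-0.005,"tz":0,"hand":0.4},{"ax":0,"ay":0,"az":14,"tx":0,"ty":-0.01,"tz":0,"hand":0.4},{"ax":0,"ay":0,"az":21,"tx":0,"ty":-0.015,"tz":0,"hand":0.4},{"ax":0,"ay":0,"az":28,"tx":0,"ty":-0.02,"tz":0,"hand":0.4},{"ax":0,"ay":0,"az":35,"tx":0,"ty":-0.025,"tz":0,"hand":0.4},{"ax":0,"ay":0,"az":42,"tx":0,"ty":-0.025,"tz":0,"hand":0.4},{"ax":0,"ay":0,"az":49,"tx":0,"ty":-0.025,"tz":0,"hand":0.4},{"ax":0,"ay":0,"az":56,"tx":0,"ty":-0.025,"tz":0,"hand":0.4}]'; python3 go.py .625 .285 .17 0 1 -.07 1 0 0
```

```text
clock: 8.33
tcp_pos: [0.6252, 0.2846, 0.1687]
tool_rot: [-1.611, -0.463, -0.422]
wrist_force: [0.2, 0.6, -3.3]
width: 0.0617
t [ 0.0005 -0.0012  0.0003] a [  0.44   0.99 -57.98] | clk 8.33 q [ 0.43  1.01 -0.53  1.56 -1.13  1.23 -0.19] F [ 0.2  0.6 -3.3] w 0.0617
```

```bash
python3 -m inch '[{"ax":0,"ay":0,"az":7,"tx":0,"ty":0,"tz":0,"hand":0.4},{"ax":0,"ay":0,"az":14,"tx":0,"ty":0,"tz":0,"hand":0.4},{"ax":0,"ay":0,"az":21,"tx":0,"ty":0,"tz":0,"hand":0.4},{"ax":0,"ay":0,"az":28,"tx":0,"ty":0,"tz":0,"hand":0.4},{"ax":0,"ay":0,"az":35,"tx":0,"ty":0,"tz":0,"hand":0.4},{"ax":0,"ay":0,"az":42,"tx":0,"ty":0,"tz":0,"hand":0.4},{"ax":0,"ay":0,"az":49,"tx":0,"ty":0,"tz":0,"hand":0.4},{"ax":0,"ay":0,"az":56,"tx":0,"ty":0,"tz":0,"hand":0.4}]'; python3 go.py .625 .285 .17 0 1 -.07 1 0 0
python3 -c "
from h import *
s=snap('scene');t=snap('top')
a=cv2.resize(s['color'][20:170,320:470,::-1],(396,396));b=cv2.resize(t['color'][90:240,140:290,::-1],(396,396))
cv2.imwrite('pics/g5.png',np.hstack([a,b]))"
```

```text
clock: 9.0
tcp_pos: [0.6248, 0.2853, 0.1679]
tool_rot: [-1.635, 0.351, 0.324]
wrist_force: [0.0, -0.4, -2.4]
width: 0.0619
t [-0.0007 -0.002  -0.0005] a [   1.11    0.92 -114.34] | clk 9.0 q [ 0.35  0.98 -0.41  1.56 -1.21  1.3  -1.14] F [ 0.  -0.4 -2.4] w 0.0619
```

View pics/g5.png

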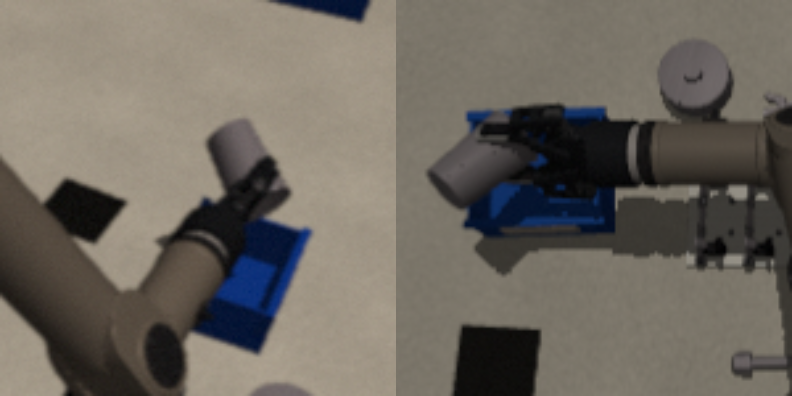

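The mouth is over the bin and the foot sticks out up-left. Tipping on.

```bash
python3 -m inch '[{"ax":0,"ay":0,"az":7,"tx":0,"ty":0,"tz":0,"hand":0.4},{"ax":0,"ay":0,"az":14,"tx":0,"ty":0,"tz":0,"hand":0.4},{"ax":0,"ay":0,"az":21,"tx":0,"ty":0,"tz":0,"hand":0.4},{"ax":0,"ay":0,"az":28,"tx":0,"ty":0,"tz":0,"hand":0.4},{"ax":0,"ay":0,"az":35,"tx":0,"ty":0,"tz":0,"hand":0.4},{"ax":0,"ay":0,"az":42,"tx":0,"ty":0,"tz":0,"hand":0.4},{"ax":0,"ay":0,"az":49,"tx":0,"ty":0,"tz":0,"hand":0.4},{"ax":0,"ay":0,"az":49,"tx":0,"ty":0,"tz":0,"hand":0.4}]'; python3 -m inch '[{"ax":0,"ay":0,"az":5,"tx":0,"ty":0,"tz":0,"hand":0.4},{"ax":0,"ay":0,"az":10,"tx":0,"ty":0,"tz":0,"hand":0.4},{"ax":0,"ay":0,"az":10,"tx":0,"ty":0,"tz":0,"hand":0.4},{"ax":0,"ay":0,"az":10,"tx":0,"ty":0,"tz":0,"hand":0.4},{"ax":0,"ay":0,"az":10,"tx":0,"ty":0,"tz":0,"hand":0.4},{"ax":0,"ay":0,"az":10,"tx":0,"ty":0,"tz":0,"hand":0.4},{"ax":0,"ay":0,"az":10,"tx":0,"ty":0,"tz":0,"hand":0.4}]'; python3 go.py .625 .285 .17 0 1 -.07 1 0 0
python3 -c "
from h import *
s=snap('scene');t=snap('top')
a=cv2.resize(s['color'][20:170,320:470,::-1],(396,396));b=cv2.resize(t['color'][90:240,140:290,::-1],(396,396))
cv2.imwrite('pics/g6.png',np.hstack([a,b]))"
```

```text
clock: 9.77
tcp_pos: [0.6244, 0.2862, 0.168]
tool_rot: [-1.413, 1.04, 0.954]
wrist_force: [0.4, -0.3, -2.1]
width: 0.0621
clock: 10.35
tcp_pos: [0.6244, 0.2862, 0.168]
tool_rot: [-1.339, 1.177, 1.078]
wrist_force: [-0.8, 0.4, -1.8]
width: 0.0623
t [-0.0018 -0.0008 -0.0014] a [   1.85    0.44 -172.81] | clk 10.35 q [ 0.28  0.95 -0.31  1.56 -1.28  1.37 -2.13] F [-0.8  0.4 -1.8] w 0.0623
```

View pics/g6.png

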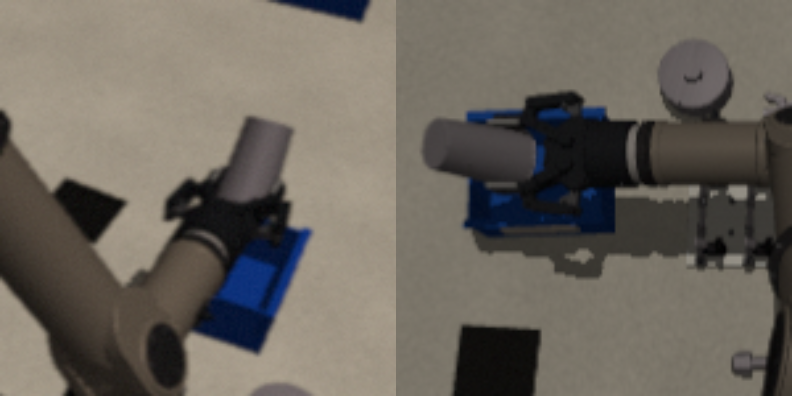

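The wrist load fell by about 1 N. Turning back upright and rising.

```bash
python3 -m inch '[{"ax":0,"ay":0,"az":0,"tx":-0.02,"ty":0,"tz":0,"hand":0.4},{"ax":0,"ay":0,"az":0,"tx":-0.04,"ty":0,"tz":0,"hand":0.4},{"ax":0,"ay":0,"az":-7,"tx":-0.05,"ty":0,"tz":0,"hand":0.4},{"ax":0,"ay":0,"az":-14,"tx":-0.06,"ty":0,"tz":0,"hand":0.4},{"ax":0,"ay":0,"az":-21,"tx":-0.06,"ty":0,"tz":0,"hand":0.4},{"ax":0,"ay":0,"az":-28,"tx":-0.06,"ty":0,"tz":0,"hand":0.4},{"ax":0,"ay":0,"az":-35,"tx":-0.06,"ty":0,"tz":0,"hand":0.4},{"ax":0,"ay":0,"az":-42,"tx":-0.06,"ty":0,"tz":0,"hand":0.4}]'; python3 -m inch '[{"ax":0,"ay":0,"az":-7,"tx":0,"ty":0,"tz":0,"hand":0.4},{"ax":0,"ay":0,"az":-14,"tx":0,"ty":0,"tz":0,"hand":0.4},{"ax":0,"ay":0,"az":-21,"tx":0,"ty":0,"tz":0,"hand":0.4},{"ax":0,"ay":0,"az":-28,"tx":0,"ty":0,"tz":0,"hand":0.4},{"ax":0,"ay":0,"az":-35,"tx":0,"ty":0,"tz":0,"hand":0.4},{"ax":0,"ay":0,"az":-42,"tx":0,"ty":0,"tz":0,"hand":0.4},{"ax":0,"ay":0,"az":-49,"tx":0,"ty":0,"tz":0,"hand":0.4},{"ax":0,"ay":0,"az":-56,"tx":0,"ty":0,"tz":0,"hand":0.4}]'; python3 -m inch '[{"ax":0,"ay":0,"az":-7,"tx":0,"ty":0,"tz":0,"hand":0.4},{"ax":0,"ay":0,"az":-14,"tx":0,"ty":0,"tz":0,"hand":0.4},{"ax":0,"ay":0,"az":-21,"tx":0,"ty":0,"tz":0,"hand":0.4},{"ax":0,"ay":0,"az":-28,"tx":0,"ty":0,"tz":0,"hand":0.4},{"ax":0,"ay":0,"az":-35,"tx":0,"ty":0,"tz":0,"hand":0.4},{"ax":0,"ay":0,"az":-42,"tx":0,"ty":0,"tz":0,"hand":0.4},{"ax":0,"ay":0,"az":-49,"tx":0,"ty":0,"tz":0,"hand":0.4},{"ax":0,"ay":0,"az":-56,"tx":0,"ty":0,"tz":0,"hand":0.4}]';  python3 go.py .4 .325 .24 0 .82 -.57 1 0 0
python3 -c "
from h import *
s=snap('scene');t=snap('top')
a=cv2.resize(s['color'][20:170,320:470,::-1],(396,396));b=cv2.resize(t['color'][90:240,140:290,::-1],(396,396))
cv2.imwrite('pics/g7.png',np.hstack([a,b]))"
```

```text
clock: 11.12
tcp_pos: [0.6169, 0.2915, 0.2274]
tool_rot: [-1.587, 0.582, 0.536]
wrist_force: [-0.1, -0.0, -2.0]
width: 0.0618
clock: 11.78
tcp_pos: [0.6168, 0.2914, 0.2273]
tool_rot: [-1.65, -0.234, -0.208]
wrist_force: [0.2, 0.5, -2.2]
width: 0.0623
clock: 12.45
tcp_pos: [0.6167, 0.2912, 0.2271]
tool_rot: [-1.413, -1.037, -0.94]
wrist_force: [0.4, 0.1, -2.9]
width: 0.0623
t [-0.0505 -0.2112  0.0333] a [ -4.77 -29.23 -17.21] | clk 12.45 q [ 0.47  0.92 -0.62  1.59 -1.11  1.21  0.43] F [ 0.4  0.1 -2.9] w 0.0623
```

View pics/g7.png

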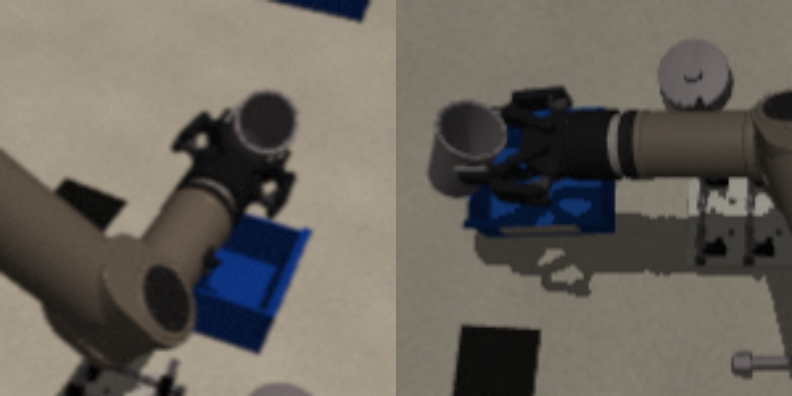

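Both views show the beaker empty (scene crop (265,122)). Moving over the mat with the grasp orientation restored.

```bash
python3 -m inch '[{"ax":-1,"ay":-6,"az":-4,"tx":-0.01,"ty":-0.03,"tz":0.005,"hand":0.4},{"ax":-2,"ay":-12,"az":-8,"tx":-0.02,"ty":-0.06,"tz":0.01,"hand":0.4},{"ax":-3,"ay":-18,"az":-11,"tx":-0.03,"ty":-0.09,"tz":0.016,"hand":0.4},{"ax":-4,"ay":-24,"az":-14,"tx":-0.04,"ty":-0.12,"tz":0.022,"hand":0.4},{"ax":-4.8,"ay":-29,"az":-17,"tx":-0.05,"ty":-0.15,"tz":0.028,"hand":0.4},{"ax":-4.8,"ay":-29,"az":-17,"tx":-0.05,"ty":-0.18,"tz":0.033,"hand":0.4},{"ax":-4.8,"ay":-29,"az":-17,"tx":-0.05,"ty":-0.21,"tz":0.033,"hand":0.4},{"ax":-4.8,"ay":-29,"az":-17,"tx":-0.05,"ty":-0.211,"tz":0.033,"hand":0.4}]';  python3 go.py .4015 .3255 .12 0 .82 -.57 1 0 0
```

```text
clock: 13.22
tcp_pos: [0.3919, 0.3277, 0.2424]
tool_rot: [-1.635, -1.634, -0.843]
wrist_force: [-1.4, 0.8, -2.5]
width: 0.0622
t [-0.1019  0.0113  0.0677] a [-0.8  -0.15 -0.43] | clk 13.22 q [ 0.46  0.23 -0.67  2.09 -1.04  0.99  0.48] F [-1.4  0.8 -2.5] w 0.0622
```

```bash
cat > gor.py <<'E'
import sys
from h import *
a=[float(v) for v in sys.argv[1:]]
d,o=delta(a[:3],R.from_rotvec(a[3:]).as_matrix());print('t',d.round(4),'a',o.round(2))
E
python3 -m inch '[{"ax":-0.4,"ay":0,"az":-0.4,"tx":-0.03,"ty":0.011,"tz":0.02,"hand":0.4},{"ax":-0.4,"ay":0,"az":-0.4,"tx":-0.06,"ty":0.011,"tz":0.04,"hand":0.4},{"ax":-0.4,"ay":0,"az":-0.4,"tx":-0.09,"ty":0.011,"tz":0.06,"hand":0.4},{"ax":-0.4,"ay":0,"az":-0.4,"tx":-0.102,"ty":0.011,"tz":0.068,"hand":0.4},{"ax":-0.4,"ay":0,"az":-0.4,"tx":-0.102,"ty":0.011,"tz":0.068,"hand":0.4}]';  python3 gor.py .4015 .3255 .075 -1.641 -1.651 -.868
python3 -c "
from h import *
s=snap('scene');t=snap('top')
a=cv2.resize(s['color'][30:150,290:410,::-1],(396,396));b=cv2.resize(t['color'][160:280,130:250,::-1],(396,396))
cv2.imwrite('pics/g8.png',np.hstack([a,b]))"
```

```text
clock: 13.63
tcp_pos: [0.3992, 0.325, 0.1168]
tool_rot: [-1.639, -1.632, -0.845]
wrist_force: [0.2, -0.2, -1.8]
width: 0.0622
t [-0.034   0.0029  0.0241] a [-1.04 -0.31 -1.13]
```

View pics/g8.png

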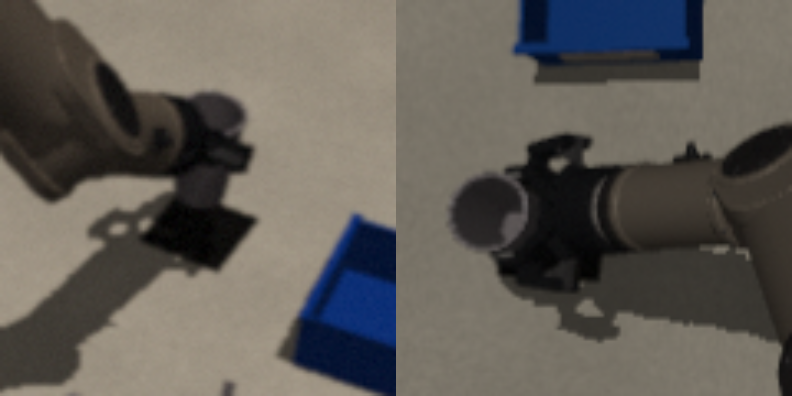

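```bash
python3 -m inch '[{"ax":-0.5,"ay":-0.2,"az":-0.6,"tx":-0.01,"ty":0.003,"tz":0.007,"hand":0.4},{"ax":-1,"ay":-0.3,"az":-1.1,"tx":-0.02,"ty":0.003,"tz":0.014,"hand":0.4},{"ax":-1,"ay":-0.3,"az":-1.1,"tx":-0.028,"ty":0.003,"tz":0.02,"hand":0.4},{"ax":-1,"ay":-0.3,"az":-1.1,"tx":-0.034,"ty":0.003,"tz":0.024,"hand":0.4},{"ax":-1,"ay":-0.3,"az":-1.1,"tx":-0.034,"ty":0.003,"tz":0.024,"hand":0.4}]';  python3 gor.py .4015 .3255 .0715 -1.641 -1.651 -.868
python3 -c "
from h import *
s=snap('scene');t=snap('top')
print(st()['wrist_force'],st()['tcp_pos'])
a=cv2.resize(s['color'][30:150,290:410,::-1],(396,396),interpolation=2);b=cv2.resize(t['color'][170:260,140:230,::-1],(396,396),interpolation=2)
cv2.imwrite('pics/g9.png',np.hstack([a,b]))"
```

```text
clock: 14.15
tcp_pos: [0.4046, 0.3266, 0.0791]
tool_rot: [-1.638, -1.654, -0.876]
wrist_force: [-0.5, -0.6, -2.8]
width: 0.0625
t [-0.0068 -0.0033  0.0034] a [ 0.2  -0.13  0.32]
[ 0.94515399 -0.79896654 -2.15459951] [0.4046138  0.32704433 0.07989776]
```

View pics/g9.png

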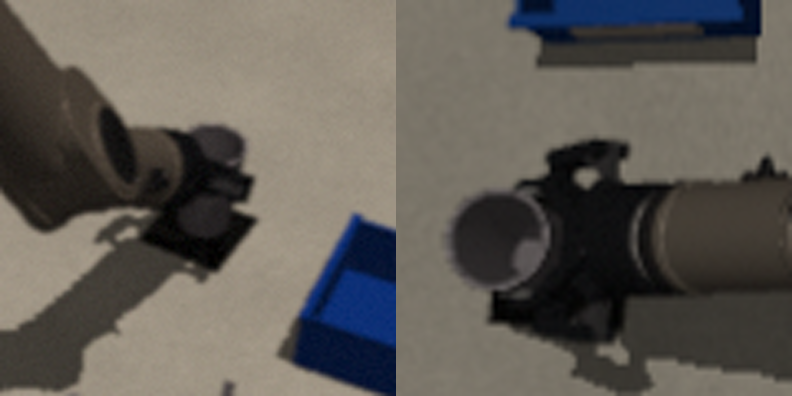

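```bash
python3 -c "
from h import *
t=snap('top');s=snap('scene')
print(onz(t,163.4,224.5,.1115), onz(s,290+218/3.3,30+143/3.3,.1115))
print(st()['tcp_pos'])"
```

```text
[0.40391141 0.32629966 0.1115    ] [0.40887187 0.33375431 0.1115    ]
[0.40453949 0.32700955 0.07983505]
```

```bash
python3 -m inch '[{"ax":0,"ay":0,"az":0,"tx":-0.004,"ty":-0.003,"tz":0,"hand":0.4},{"ax":0,"ay":0,"az":0,"tx":-0.0075,"ty":-0.003,"tz":0,"hand":0.4},{"ax":0,"ay":0,"az":0,"tx":-0.0095,"ty":-0.003,"tz":0.002,"hand":0.4},{"ax":0,"ay":0,"az":0,"tx":-0.0095,"ty":-0.003,"tz":0.002,"hand":0.4},{"ax":0,"ay":0,"az":0,"tx":-0.0095,"ty":-0.003,"tz":0.002,"hand":0.4}]';  python3 gor.py .4015 .323 .070 -1.641 -1.651 -.868
```

```text
clock: 14.77
tcp_pos: [0.4018, 0.324, 0.0721]
tool_rot: [-1.633, -1.654, -0.879]
wrist_force: [-2.1, -2.3, 5.6]
width: 0.0618
t [-0.0023 -0.0004  0.0004] a [ 0.16 -0.34  0.45]
```

Contact felt, and the foot height is as computed. Opening and backing out along the tool.

```bash
python3 -m inch '[{"ax":0,"ay":0,"az":0,"tx":0,"ty":0,"tz":0,"hand":0.8},{"ax":0,"ay":0,"az":0,"tx":0,"ty":0,"tz":0,"hand":1},{"ax":0,"ay":0,"az":0,"tx":0,"ty":0,"tz":0,"hand":1},{"ax":0,"ay":0,"az":0,"tx":0,"ty":0,"tz":0,"hand":1},{"ax":0,"ay":0,"az":0,"tx":0,"ty":0,"tz":0,"hand":1},{"ax":0,"ay":0,"az":0,"tx":0,"ty":0,"tz":-0.015,"hand":1},{"ax":0,"ay":0,"az":0,"tx":0,"ty":0,"tz":-0.04,"hand":1},{"ax":0,"ay":0,"az":0,"tx":0,"ty":0,"tz":-0.07,"hand":1}]'; python3 -m inch '[{"ax":0,"ay":0,"az":0,"tx":0,"ty":0,"tz":-0.04,"hand":1},{"ax":0,"ay":0,"az":0,"tx":0,"ty":0,"tz":-0.08,"hand":1},{"ax":0,"ay":0,"az":0,"tx":0.03,"ty":0,"tz":-0.11,"hand":1},{"ax":0,"ay":0,"az":0,"tx":0.06,"ty":0,"tz":-0.13,"hand":1},{"ax":0,"ay":-7,"az":0,"tx":0.08,"ty":0,"tz":-0.15,"hand":1},{"ax":0,"ay":-14,"az":0,"tx":0.08,"ty":0,"tz":-0.15,"hand":1},{"ax":0,"ay":-21,"az":0,"tx":0.08,"ty":0,"tz":-0.15,"hand":1}]'
python3 go.py .417 -.05 .22 0 0 -1 1 0 0
python3 -c "
from h import *
s=snap('scene');t=snap('top')
a=cv2.resize(s['color'][70:160,320:440,::-1],(396,297),interpolation=2);b=cv2.resize(t['color'][120:270,140:260,::-1],(396,495),interpolation=2)
c=np.zeros((495,792,3),np.uint8);c[:297,:396]=a;c[:,396:]=b
cv2.imwrite('pics/g10.png',c)"
```

```text
clock: 15.43
tcp_pos: [0.3994, 0.2669, 0.1122]
tool_rot: [-1.63, -1.654, -0.876]
wrist_force: [1.2, 0.1, 0.2]
width: 0.0856
clock: 16.02
tcp_pos: [0.3987, 0.1874, 0.2652]
tool_rot: [-1.883, -1.899, -0.601]
wrist_force: [-0.7, -0.3, -1.3]
width: 0.0852
t [-0.2222  0.017  -0.0951] a [  1.3  -34.05   0.46] | clk 16.02 q [ 0.57  0.04 -0.6   1.94 -0.62  1.2   0.22] F [-0.7 -0.3 -1.3] w 0.0852
```

View pics/g10.png

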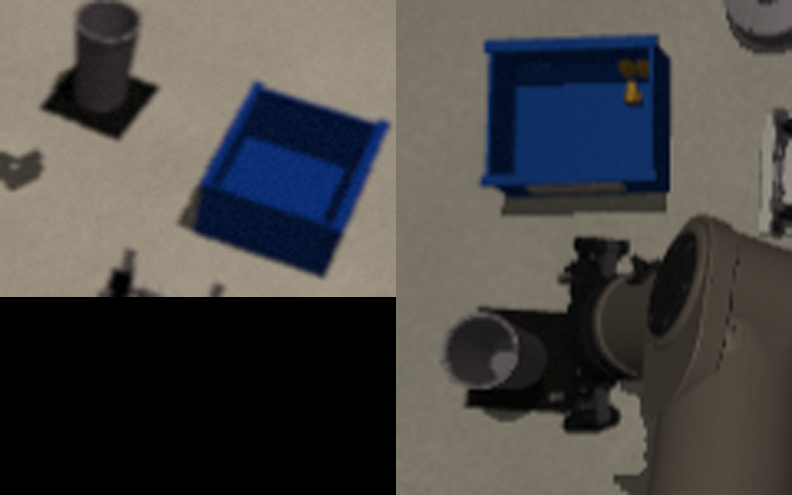

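The beaker stands on the mat (scene crop (103,95)), and three brass adapters lie in the bin at crop (632,80). Now tube A at (0.4165, -0.0515), angle 93°.

```bash
python3 -m inch '[{"ax":0,"ay":-7,"az":0,"tx":-0.03,"ty":0,"tz":-0.03,"hand":1},{"ax":0,"ay":-14,"az":0,"tx":-0.06,"ty":0.005,"tz":-0.06,"hand":1},{"ax":0,"ay":-21,"az":0,"tx":-0.1,"ty":0.01,"tz":-0.08,"hand":1},{"ax":0,"ay":-28,"az":0,"tx":-0.13,"ty":0.015,"tz":-0.095,"hand":1},{"ax":1,"ay":-34,"az":0,"tx":-0.16,"ty":0.017,"tz":-0.095,"hand":1},{"ax":1,"ay":-34,"az":0,"tx":-0.19,"ty":0.017,"tz":-0.095,"hand":1},{"ax":1,"ay":-34,"az":0,"tx":-0.222,"ty":0.017,"tz":-0.095,"hand":1},{"ax":1,"ay":-34,"az":0,"tx":-0.222,"ty":0.017,"tz":-0.095,"hand":1}]'; python3 mt.py; python3 go.py .4165 -.0515 .06 0 0 -1 1 0.052 0
```

```text
clock: 16.78
tcp_pos: [0.414, -0.0498, 0.2141]
tool_rot: [-2.202, -2.229, -0.005]
wrist_force: [-1.2, -1.4, -0.1]
width: 0.0857
top [ 0.7406 -0.0667  0.012 ] 86.9 0.1441 [301. 131.]
top [ 0.5876 -0.3186  0.012 ] 91.5 0.1669 [376. 177.]
top [ 0.4856 -0.3298  0.012 ] 80.1 0.1654 [379. 208.]
top [ 0.4184 -0.0911  0.012 ] 91.6 0.0872 [304. 226.]
top [ 0.3935 -0.3469  0.012 ] 70.1 0.1662 [384. 237.]
scene [ 0.4154 -0.0479  0.012 ] 93.2 0.1659 [302. 168.]
scene [ 0.7395 -0.0695  0.012 ] 84.6 0.1461 [395. 217.]
scene [ 0.3933 -0.3459  0.012 ] 69.9 0.1646 [240. 238.]
scene [ 0.4855 -0.3285  0.012 ] 80.3 0.1654 [271. 248.]
scene [ 0.5864 -0.3154  0.012 ] 91.9 0.1671 [306. 262.]
t [-0.0081 -0.0003  0.1571] a [ 0.17 -0.6  -2.04] | clk 16.88 q [ 0.59  0.09 -0.55  1.86  0.04  1.2   0.05] F [-0.6  0.8  0.4] w 0.0854
```

```bash
python3 -m inch '[{"ax":0,"ay":-0.6,"az":-2,"tx":-0.004,"ty":0,"tz":0.04,"hand":0.5},{"ax":0,"ay":-0.6,"az":-2,"tx":-0.008,"ty":0,"tz":0.08,"hand":0.5},{"ax":0,"ay":-0.6,"az":-2,"tx":-0.008,"ty":0,"tz":0.12,"hand":0.5},{"ax":0,"ay":-0.6,"az":-2,"tx":-0.008,"ty":0,"tz":0.15,"hand":0.5},{"ax":0,"ay":-0.6,"az":-2,"tx":-0.008,"ty":0,"tz":0.157,"hand":0.5},{"ax":0,"ay":-0.6,"az":-2,"tx":-0.008,"ty":0,"tz":0.157,"hand":0.5}]'; python3 go.py .4165 -.0510 .016 0 0 -1 1 0.052 0
```

```text
clock: 17.38
tcp_pos: [0.4142, -0.0503, 0.0581]
tool_rot: [-2.159, -2.276, 0.001]
wrist_force: [0.2, 0.2, 0.9]
width: 0.0427
t [-0.0009  0.0024  0.042 ] a [-0.2  -0.17  0.03] | clk 17.38 q [ 0.53  0.31 -0.52  2.08  0.21  0.81 -0.06] F [0.2 0.2 0.9] w 0.0427
```

```bash
python3 -m inch '[{"ax":0,"ay":0,"az":0,"tx":-0.001,"ty":0.002,"tz":0.025,"hand":0.5},{"ax":0,"ay":0,"az":0,"tx":-0.001,"ty":0.002,"tz":0.04,"hand":0.5},{"ax":0,"ay":0,"az":0,"tx":-0.001,"ty":0.002,"tz":0.042,"hand":0.5},{"ax":0,"ay":0,"az":0,"tx":-0.001,"ty":0.002,"tz":0.042,"hand":0.3},{"ax":0,"ay":0,"az":0,"tx":-0.001,"ty":0.002,"tz":0.042,"hand":0},{"ax":0,"ay":0,"az":0,"tx":-0.001,"ty":0.002,"tz":0.042,"hand":0},{"ax":0,"ay":0,"az":0,"tx":-0.001,"ty":0.002,"tz":0.042,"hand":0},{"ax":0,"ay":0,"az":0,"tx":-0.001,"ty":0.002,"tz":0.042,"hand":0}]' 100; python3 go.py .4165 -.0510 .016 0 0 -1 1 0.052 0
```

```text
clock: 18.05
tcp_pos: [0.4179, -0.0512, 0.0182]
tool_rot: [-2.162, -2.278, -0.002]
wrist_force: [-1.2, -0.1, 6.1]
width: 0.0097
t [ 0.0002 -0.0014  0.0022] a [ 0.01 -0.11  0.02] | clk 18.05 q [ 0.5   0.38 -0.49  2.11  0.27  0.71 -0.12] F [-1.2 -0.1  6.1] w 0.0097
```

```bash
python3 -m inch '[{"ax":0,"ay":0,"az":0,"tx":0,"ty":0,"tz":0,"hand":0},{"ax":0,"ay":0,"az":0,"tx":0,"ty":0,"tz":0,"hand":0}]'
python3 -m inch '[{"ax":0,"ay":0,"az":0,"tx":0,"ty":0,"tz":-0.02,"hand":0},{"ax":0,"ay":0,"az":0,"tx":0,"ty":0,"tz":-0.05,"hand":0},{"ax":0,"ay":0,"az":0,"tx":0,"ty":0,"tz":-0.08,"hand":0},{"ax":0,"ay":0,"az":0,"tx":0,"ty":0,"tz":-0.1,"hand":0},{"ax":0,"ay":0,"az":0,"tx":0,"ty":0,"tz":-0.12,"hand":0}]'
python3 -c "
from h import *
s=snap('scene');t=snap('top')
a=cv2.resize(s['color'][110:230,250:370,::-1],(396,396),interpolation=2);b=cv2.resize(t['color'][170:290,230:350,::-1],(396,396),interpolation=2)
cv2.imwrite('pics/g11.png',np.hstack([a,b]))"
```

```text
clock: 18.22
tcp_pos: [0.4193, -0.0513, 0.0195]
tool_rot: [2.161, 2.278, 0.005]
wrist_force: [0.6, 0.4, -2.2]
width: 0.0095
clock: 18.63
tcp_pos: [0.4192, -0.0514, 0.1414]
tool_rot: [2.16, 2.277, 0.006]
wrist_force: [0.3, -0.7, -2.2]
width: 0.0098
```

View pics/g11.png

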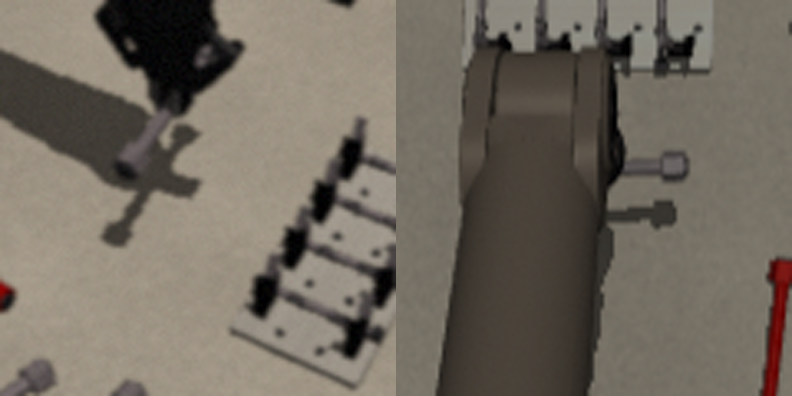

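The tube is held (load about 2 N, crop (145,130)). I refine the rack pose from the first pictures before placing.

```bash
python3 - <<'E'
from h import *
for n,roi in(('top',(235,140,345,205)),('scene',(310,135,400,235))):
    s=snap(n);c=cv2.imread(f'pics/{n}0.png')[:,:,::-1].astype(int)
    x0,y0,x1,y1=roi
    g=c.sum(2);bench=np.median(g[y0:y1,x0:x1][:3]);print(bench)
    m=np.zeros(g.shape,np.uint8);m[y0:y1,x0:x1]=(g[y0:y1,x0:x1]>bench*1.12)
    k,l,q,ce=cv2.connectedComponentsWithStats(m);i=1+np.argmax(q[1:,4])
    m=(l>0)&np.isin(l,[j for j in range(1,k) if q[j,4]>8])
    pts=np.argwhere(m)[:,::-1]
    W=np.array([onz(s,u,v,.012)[:2] for u,v in pts],np.float32)
    # keep near centre
    W=W[np.abs(W-np.array([.596,-.033])).max(1)<.15]
    rc=cv2.minAreaRect(W.astype(np.float32)*1000);print(n,len(W),rc)
    cv2.imwrite(f'pics/m_{n}.png',m[y0:y1,x0:x1].astype(np.uint8)*255)
E
```

```text
335.0
top 1419 ((599.0594482421875, -29.300453186035156), (118.2332534790039, 246.57223510742188), 1.5091190338134766)
431.0Traceback (most recent call last):
  File "<stdin>", line 7, in <module>
    return _wrapfunc(a, 'argmax', axis=axis, out=out, **kwds)
    return bound(*args, **kwds)
ValueError: attempt to get argmax of an empty sequence
```

```bash
python3 - <<'E'
from h import *
a=cv2.imread('pics/top0.png')[145:200,240:340];b=cv2.imread('pics/scene0.png')[140:230,315:395]
cv2.imwrite('pics/r1.png',cv2.resize(a,None,fx=7.5,fy=7.5,interpolation=cv2.INTER_CUBIC))
cv2.imwrite('pics/r2.png',cv2.resize(b,None,fx=6.5,fy=6.5,interpolation=cv2.INTER_CUBIC))
E
```

```text
(no output)
```

View pics/r1.png

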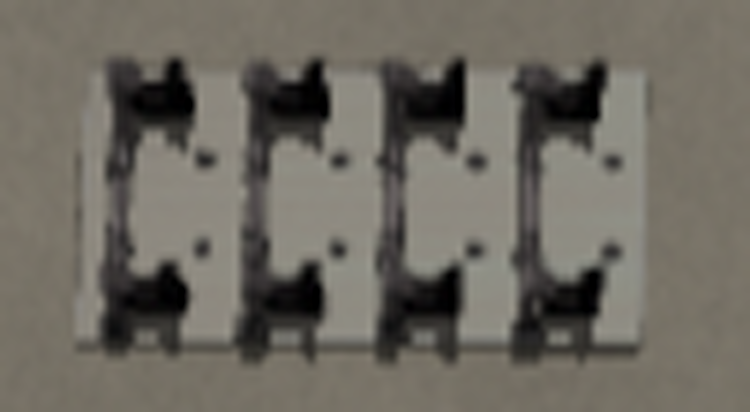

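View pics/r2.png

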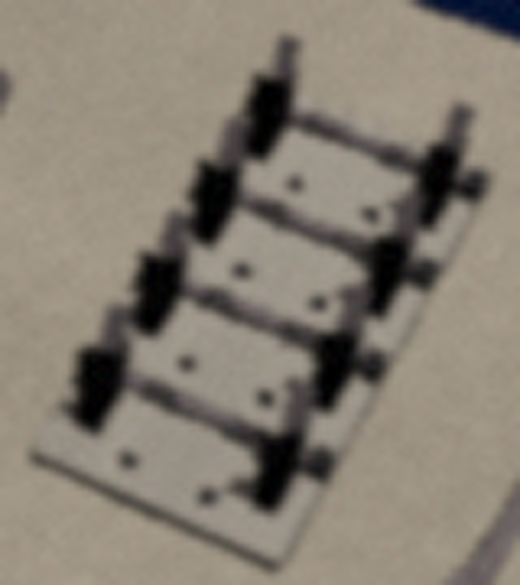

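```bash
python3 - <<'E'
from h import *
t=snap('top');s=snap('scene')
a=lambda x,y,z:onz(t,240+(x+.5)/7.5-.5,145+(y+.5)/7.5-.5,z)[:2].round(4)
b=lambda x,y,z:onz(s,315+(x+.5)/6.5-.5,140+(y+.5)/6.5-.5,z)[:2].round(4)
A=[a(*p,.012) for p in[(80,345),(638,348),(648,70),(92,72)]];print(A,np.mean(A,0))
print('spin',[a(x,200,.018) for x in(121,256,394,530)])
for e in [((305,120),(405,158)),((240,198),(365,248)),((185,290),(310,335)),((130,380),(265,440))]:print('spin s',b(*e[0],.018),b(*e[1],.018))
B=[b(*p,.012) for p in[(32,455),(280,570),(490,182)]];print(B,(B[0]+B[2])/2)
E
```

```text
[array([0.5315, 0.0909]), array([ 0.5366, -0.1531]), array([ 0.6618, -0.1542]), array([0.6547, 0.0924])] [ 0.59615 -0.031  ]
spin [array([0.5955, 0.0754]), array([0.5971, 0.0161]), array([ 0.5986, -0.0444]), array([ 0.6002, -0.1041])]
spin s [0.563  0.0754] [0.6156 0.0776]
spin s [0.5568 0.0156] [0.6216 0.0177]
spin s [ 0.5586 -0.0463] [ 0.6204 -0.0409]
spin s [ 0.5598 -0.104 ] [ 0.6275 -0.103 ]
[array([ 0.5389, -0.158 ]), array([ 0.6613, -0.1566]), array([0.6565, 0.0892])] [ 0.5977 -0.0344]
```

```bash
python3 go.py .595 .059 .15 0 0 -1 -.0244 1 0
```

```text
t [ 0.101   0.1829 -0.0114] a [ 1.00e-01 -4.00e-02 -8.84e+01] | clk 18.93 q [ 0.58  0.18 -0.56  1.98  0.11  1.01  0.02] F [ 0.6 -0.3 -1.8] w 0.0103
```

```bash
python3 -m inch '[{"ax":0,"ay":0,"az":-7,"tx":0.01,"ty":0.02,"tz":-0.01,"hand":0},{"ax":0,"ay":0,"az":-14,"tx":0.02,"ty":0.04,"tz":-0.01,"hand":0},{"ax":0,"ay":0,"az":-21,"tx":0.03,"ty":0.06,"tz":-0.01,"hand":0},{"ax":0,"ay":0,"az":-28,"tx":0.04,"ty":0.08,"tz":-0.01,"hand":0},{"ax":0,"ay":0,"az":-35,"tx":0.05,"ty":0.1,"tz":-0.01,"hand":0},{"ax":0,"ay":0,"az":-42,"tx":0.06,"ty":0.12,"tz":-0.01,"hand":0},{"ax":0,"ay":0,"az":-49,"tx":0.08,"ty":0.14,"tz":-0.01,"hand":0},{"ax":0,"ay":0,"az":-56,"tx":0.09,"ty":0.16,"tz":-0.01,"hand":0}]';python3 go.py .595 .059 .15 0 0 -1 -.0244 1 0
```

```text
clock: 19.6
tcp_pos: [0.572, 0.0493, 0.1464]
tool_rot: [-0.826, -3.026, -0.004]
wrist_force: [-0.1, 0.6, -0.9]
width: 0.0098
t [-0.0148  0.02   -0.0037] a [  0.16  -0.25 -31.94] | clk 19.6 q [ 0.39  0.53 -0.73  1.56  0.37  1.19  0.63] F [-0.1  0.6 -0.9] w 0.0098
```

```bash
python3 -m inch '[{"ax":0,"ay":0,"az":-7,"tx":-0.004,"ty":0.005,"tz":-0.002,"hand":0},{"ax":0,"ay":0,"az":-14,"tx":-0.008,"ty":0.01,"tz":-0.003,"hand":0},{"ax":0,"ay":0,"az":-21,"tx":-0.012,"ty":0.015,"tz":-0.003,"hand":0},{"ax":0,"ay":0,"az":-28,"tx":-0.015,"ty":0.02,"tz":-0.003,"hand":0},{"ax":0,"ay":0,"az":-32,"tx":-0.015,"ty":0.02,"tz":-0.003,"hand":0},{"ax":0,"ay":0,"az":-32,"tx":-0.015,"ty":0.02,"tz":-0.003,"hand":0},{"ax":0,"ay":0,"az":-32,"tx":-0.015,"ty":0.02,"tz":-0.003,"hand":0}]';python3 go.py .595 .059 .10 0 0 -1 -.0244 1 0
python3 -c "
from h import *
s=snap('scene');t=snap('top')
a=cv2.resize(s['color'][100:240,300:440,::-1],(396,396),interpolation=2);b=cv2.resize(t['color'][110:250,220:360,::-1],(396,396),interpolation=2)
cv2.imwrite('pics/g12.png',np.hstack([a,b]))"
```

```text
clock: 20.18
tcp_pos: [0.5942, 0.0588, 0.1474]
tool_rot: [0.037, -3.134, -0.006]
wrist_force: [-0.3, 0.2, -2.3]
width: 0.01
t [-0.0012 -0.      0.0474] a [ 0.23 -0.4  -0.03] | clk 20.18 q [ 0.41  0.62 -0.84  1.49  0.46  1.25  1.11] F [-0.3  0.2 -2.3] w 0.01
```

View pics/g12.png

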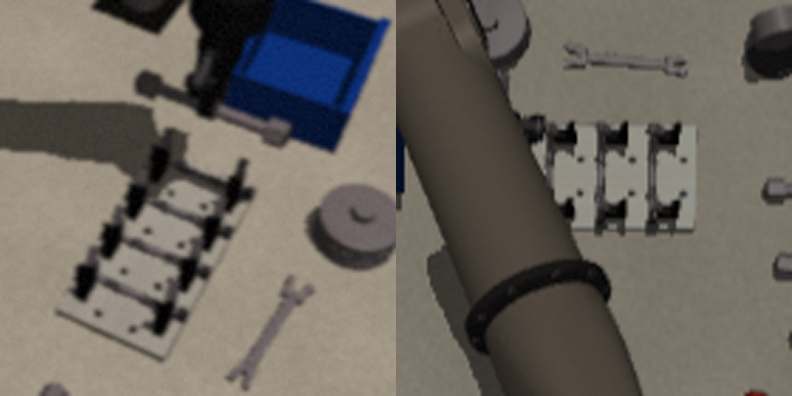

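```bash
cat > tc.py <<'E'
from m import *
import sys
# tube in hand in scene view: two nut-end px -> world at height z
a=[float(v) for v in sys.argv[1:]]
s=snap('scene');P=onz(s,a[0],a[1],a[4]);Q=onz(s,a[2],a[3],a[4]);print(P.round(4),Q.round(4),((P+Q)/2).round(4),np.degrees(np.arctan2((Q-P)[1],(Q-P)[0])).round(2),np.linalg.norm(P-Q).round(4))
E
python3 tc.py 353 129.7 397.2 146.3 .140
```

```text
[0.5279 0.06   0.14  ] [0.6651 0.0635 0.14  ] [0.5965 0.0617 0.14  ] 1.47 0.1372
```

The scene view puts the tube centre at (0.5965, 0.0617) with yaw 1.47°, which lines up with seat 3. Descending.

```bash
python3 -m inch '[{"ax":0,"ay":0,"az":0,"tx":-0.001,"ty":0,"tz":0.025,"hand":0},{"ax":0,"ay":0,"az":0,"tx":-0.001,"ty":0,"tz":0.045,"hand":0},{"ax":0,"ay":0,"az":0,"tx":-0.001,"ty":0,"tz":0.06,"hand":0},{"ax":0,"ay":0,"az":0,"tx":-0.001,"ty":0,"tz":0.07,"hand":0},{"ax":0,"ay":0,"az":0,"tx":-0.001,"ty":0,"tz":0.07,"hand":0}]';python3 go.py .595 .059 .052 0 0 -1 -.0244 1 0
```

```text
clock: 20.75
tcp_pos: [0.5934, 0.0581, 0.0761]
tool_rot: [0.037, -3.132, -0.003]
wrist_force: [-0.3, -0.3, -1.3]
width: 0.0096
t [-0.0018  0.0008  0.0241] a [ 0.13 -0.55 -0.04] | clk 20.75 q [ 0.39  0.69 -0.8   1.57  0.52  1.12  1.07] F [-0.3 -0.3 -1.3] w 0.0096
```

```bash
python3 -m inch '[{"ax":0,"ay":-0.5,"az":0,"tx":-0.001,"ty":0.001,"tz":0.006,"hand":0},{"ax":0,"ay":-0.5,"az":0,"tx":-0.001,"ty":0.001,"tz":0.012,"hand":0},{"ax":0,"ay":-0.5,"az":0,"tx":-0.001,"ty":0.001,"tz":0.016,"hand":0},{"ax":0,"ay":-0.5,"az":0,"tx":-0.001,"ty":0.001,"tz":0.016,"hand":0}]';python3 go.py .595 .059 .052 0 0 -1 -.0244 1 0;python3 -m inch '[{"ax":0,"ay":0,"az":0,"tx":0,"ty":0,"tz":0.004,"hand":0},{"ax":0,"ay":0,"az":0,"tx":0,"ty":0,"tz":0.008,"hand":0},{"ax":0,"ay":0,"az":0,"tx":0,"ty":0,"tz":0.008,"hand":0}]'
```

```text
clock: 21.08
tcp_pos: [0.597, 0.0593, 0.0623]
tool_rot: [-0.035, 3.136, 0.004]
wrist_force: [3.0, -0.6, -0.1]
width: 0.0096
t [ 0.0021 -0.0003  0.0103] a [ 0.14  0.34 -0.11] | clk 21.08 q [ 0.39  0.7  -0.79  1.58  0.54  1.08  1.06] F [ 3.  -0.6 -0.1] w 0.0096
clock: 21.33
tcp_pos: [0.5968, 0.0595, 0.0536]
tool_rot: [-0.035, 3.136, 0.005]
wrist_force: [0.1, -1.2, -1.9]
width: 0.0097
```

```bash
python3 -m inch '[{"ax":0,"ay":0,"az":0,"tx":0,"ty":0,"tz":0.003,"hand":0},{"ax":0,"ay":0,"az":0,"tx":0,"ty":0,"tz":0.003,"hand":0}]';python3 -m inch '[{"ax":0,"ay":0,"az":0,"tx":0,"ty":0,"tz":0.003,"hand":0},{"ax":0,"ay":0,"az":0,"tx":0,"ty":0,"tz":0.003,"hand":0}]'
python3 -c "
from h import *
s=snap('scene');t=snap('top')
a=cv2.resize(s['color'][100:240,300:440,::-1],(396,396),interpolation=2);b=cv2.resize(t['color'][110:250,220:360,::-1],(396,396),interpolation=2)
cv2.imwrite('pics/g13.png',np.hstack([a,b]))"
```

```text
clock: 21.5
tcp_pos: [0.5968, 0.0599, 0.0512]
tool_rot: [-0.036, 3.136, 0.005]
wrist_force: [-0.3, -0.8, 5.9]
width: 0.0095
clock: 21.67
tcp_pos: [0.5971, 0.0602, 0.051]
tool_rot: [-0.037, 3.135, 0.002]
wrist_force: [-5.1, -2.1, 15.4]
width: 0.0097
```

View pics/g13.png

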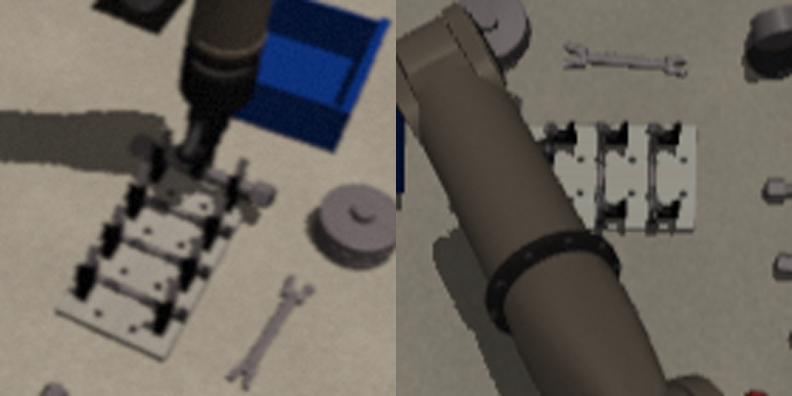

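```bash
python3 -m inch '[{"ax":0,"ay":0,"az":0,"tx":0,"ty":0,"tz":0.004,"hand":0},{"ax":0,"ay":0,"az":0,"tx":0,"ty":0,"tz":0.004,"hand":0}]'
```

```text
clock: 21.93
tcp_pos: [0.5977, 0.0606, 0.0509]
tool_rot: [-0.037, 3.133, 0.0]
wrist_force: [-6.3, -2.4, 21.2]
width: 0.0099
```

```bash
python3 -m inch '[{"ax":0,"ay":0,"az":0,"tx":0,"ty":0,"tz":0,"hand":0},{"ax":0,"ay":0,"az":0,"tx":0,"ty":0,"tz":0,"hand":0.4},{"ax":0,"ay":0,"az":0,"tx":0,"ty":0,"tz":0,"hand":0.4},{"ax":0,"ay":0,"az":0,"tx":0,"ty":0,"tz":0,"hand":0.4},{"ax":0,"ay":0,"az":0,"tx":0,"ty":0,"tz":-0.02,"hand":0.4},{"ax":0,"ay":0,"az":0,"tx":0,"ty":0,"tz":-0.06,"hand":0.4},{"ax":0,"ay":0,"az":0,"tx":0,"ty":0,"tz":-0.1,"hand":0.4},{"ax":0,"ay":0,"az":0,"tx":0,"ty":0,"tz":-0.14,"hand":0.4}]'; python3 mt.py; python3 go.py .587 -.317 .20 0 0 -1 1 0.026 0
python3 -c "
from h import *
s=snap('scene')
cv2.imwrite('pics/g14.png',cv2.resize(s['color'][110:230,310:430,::-1],(500,500),interpolation=2))"
```

```text
clock: 22.6
tcp_pos: [0.5958, 0.0606, 0.1913]
tool_rot: [-0.038, 3.135, 0.001]
wrist_force: [0.8, -0.1, 0.4]
width: 0.034
top [ 0.7406 -0.0667  0.012 ] 86.9 0.1441 [301. 131.]
top [ 0.5876 -0.3186  0.012 ] 91.5 0.1669 [376. 177.]
top [ 0.4859 -0.3302  0.012 ] 80.8 0.1647 [379. 208.]
top [ 0.3936 -0.3466  0.012 ] 70.1 0.1656 [384. 237.]
scene [ 0.7412 -0.0698  0.012 ] 86.7 0.1454 [395. 217.]
scene [ 0.3934 -0.3459  0.012 ] 69.9 0.1646 [240. 238.]
scene [ 0.4855 -0.3285  0.012 ] 80.3 0.1654 [271. 248.]
scene [ 0.586  -0.3154  0.012 ] 91.9 0.1671 [306. 261.]
t [ 0.0227 -0.3795 -0.0035] a [ 1.14  0.86 89.87] | clk 22.7 q [ 0.42  0.57 -0.86  1.43  0.44  1.32  1.13] F [-0.9  0.9  0.6] w 0.0342
```

View pics/g14.png

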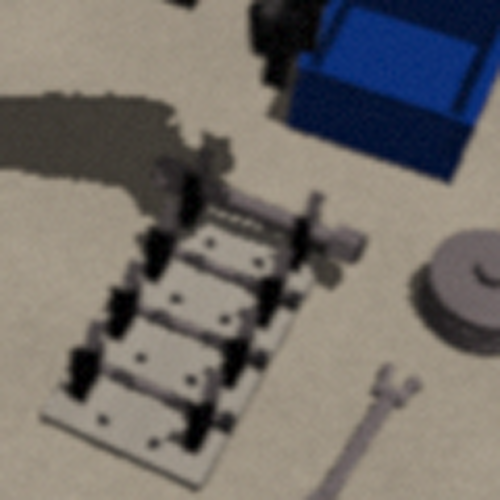

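Tube A lies level in station 3 (nuts at crop (190,190) and (345,240)). Next is tube B at (0.587, -0.317).

```bash
python3 -m inch '[{"ax":0,"ay":0,"az":7,"tx":0.002,"ty":-0.03,"tz":0,"hand":0.5},{"ax":0,"ay":0,"az":14,"tx":0.004,"ty":-0.06,"tz":0,"hand":0.5},{"ax":0,"ay":0,"az":21,"tx":0.006,"ty":-0.09,"tz":0,"hand":0.5},{"ax":0,"ay":0,"az":28,"tx":0.008,"ty":-0.12,"tz":0,"hand":0.5},{"ax":0,"ay":0,"az":35,"tx":0.01,"ty":-0.15,"tz":0,"hand":0.5},{"ax":0,"ay":0,"az":42,"tx":0.012,"ty":-0.18,"tz":0,"hand":0.5},{"ax":0,"ay":0,"az":49,"tx":0.015,"ty":-0.21,"tz":0,"hand":0.5},{"ax":0,"ay":0,"az":56,"tx":0.018,"ty":-0.24,"tz":0,"hand":0.5}]'; python3 go.py .587 -.317 .15 0 0 -1 1 0.03 0
```

```text
clock: 23.42
tcp_pos: [0.5851, -0.1799, 0.1915]
tool_rot: [1.446, 2.778, 0.013]
wrist_force: [0.9, 0.1, -0.8]
width: 0.0425
t [-0.1131 -0.0776  0.0411] a [ 0.73  0.06 33.3 ] | clk 23.42 q [ 0.67  0.53 -0.61  1.4   0.3   1.29  0.66] F [ 0.9  0.1 -0.8] w 0.0425
```

```bash
python3 -m inch '[{"ax":0.7,"ay":0,"az":7,"tx":-0.03,"ty":-0.02,"tz":0,"hand":0.5},{"ax":0.7,"ay":0,"az":14,"tx":-0.06,"ty":-0.04,"tz":0.01,"hand":0.5},{"ax":0.7,"ay":0,"az":21,"tx":-0.09,"ty":-0.06,"tz":0.02,"hand":0.5},{"ax":0.7,"ay":0,"az":28,"tx":-0.113,"ty":-0.077,"tz":0.04,"hand":0.5},{"ax":0.7,"ay":0,"az":33.3,"tx":-0.113,"ty":-0.077,"tz":0.08,"hand":0.5},{"ax":0.7,"ay":0,"az":33.3,"tx":-0.113,"ty":-0.077,"tz":0.11,"hand":0.5},{"ax":0.7,"ay":0,"az":33.3,"tx":-0.113,"ty":-0.077,"tz":0.13,"hand":0.5},{"ax":0.7,"ay":0,"az":33.3,"tx":-0.113,"ty":-0.077,"tz":0.13,"hand":0.5}]'; python3 mt.py|grep -v "0.74"; python3 go.py .587 -.317 .015 0 0 -1 1 0.03 0
```

```text
clock: 24.08
tcp_pos: [0.5827, -0.3143, 0.0523]
tool_rot: [-2.178, -2.245, 0.008]
wrist_force: [-0.8, 0.3, -0.9]
width: 0.0425
top [0.6089 0.0678 0.012 ] 3.0 0.1697 [258. 168.]
scene [0.5895 0.0971 0.012 ] 0.5 0.1709 [372. 158.]
scene [ 0.739  -0.0704  0.012 ] 84.3 0.1442 [395. 217.]
scene [ 0.3932 -0.3445  0.012 ] 70.2 0.1658 [240. 238.]
scene [ 0.4826 -0.3502  0.012 ] 79.5 0.1214 [266. 254.]
scene [ 0.5901 -0.3473  0.012 ] 88.2 0.1054 [301. 271.]
t [-0.0014 -0.0001  0.0439] a [-0.17 -0.07  0.02] | clk 24.18 q [ 0.72  0.73 -0.41  1.37  0.31  1.11  0.29] F [0.3 0.  1.3] w 0.0426
```

```bash
python3 -m inch '[{"ax":0,"ay":0,"az":0,"tx":-0.001,"ty":0,"tz":0.025,"hand":0.5},{"ax":0,"ay":0,"az":0,"tx":-0.001,"ty":0,"tz":0.042,"hand":0.5},{"ax":0,"ay":0,"az":0,"tx":-0.001,"ty":0,"tz":0.044,"hand":0.5},{"ax":0,"ay":0,"az":0,"tx":-0.001,"ty":0,"tz":0.044,"hand":0.2},{"ax":0,"ay":0,"az":0,"tx":-0.001,"ty":0,"tz":0.044,"hand":0},{"ax":0,"ay":0,"az":0,"tx":-0.001,"ty":0,"tz":0.044,"hand":0},{"ax":0,"ay":0,"az":0,"tx":-0.001,"ty":0,"tz":0.043,"hand":0},{"ax":0,"ay":0,"az":0,"tx":-0.001,"ty":0,"tz":0.042,"hand":0}]'; python3 -m inch '[{"ax":0,"ay":0,"az":0,"tx":0,"ty":0,"tz":0,"hand":0},{"ax":0,"ay":0,"az":0,"tx":0,"ty":0,"tz":-0.02,"hand":0},{"ax":0,"ay":0,"az":0,"tx":0,"ty":0,"tz":-0.05,"hand":0},{"ax":0,"ay":0,"az":0,"tx":0,"ty":0,"tz":-0.08,"hand":0},{"ax":0,"ay":0,"az":0,"tx":0,"ty":0,"tz":-0.11,"hand":0},{"ax":0,"ay":0,"az":0,"tx":0,"ty":0,"tz":-0.13,"hand":0}]';python3 go.py .599 -.121 .15 0 0 -1 -.0244 1 0
python3 - <<'E'
from m import *
# triangulate seated tube A nuts: print blobs near
t=snap('top');s=snap('scene')
a=cv2.resize(s['color'][110:280,260:430,::-1],(396,396),interpolation=2);b=cv2.resize(t['color'][130:230,240:410,::-1],(396,233),interpolation=2)
c=np.zeros((396,792,3),np.uint8);c[:,:396]=a;c[:233,396:]=b;cv2.imwrite('pics/g15.png',c)
E
```

```text
clock: 24.85
tcp_pos: [0.5876, -0.3168, 0.0179]
tool_rot: [-2.186, -2.254, 0.001]
wrist_force: [0.2, -0.3, -1.0]
width: 0.01
clock: 25.35
tcp_pos: [0.589, -0.3171, 0.1515]
tool_rot: [2.185, 2.253, 0.001]
wrist_force: [0.5, -0.1, -2.4]
width: 0.0093
t [0.1957 0.016  0.0013] a [ 4.000e-02  1.600e-01 -8.964e+01] | clk 25.35 q [ 0.72  0.65 -0.44  1.27  0.27  1.28  0.32] F [ 0.5 -0.1 -2.4] w 0.0093
```

View pics/g15.png

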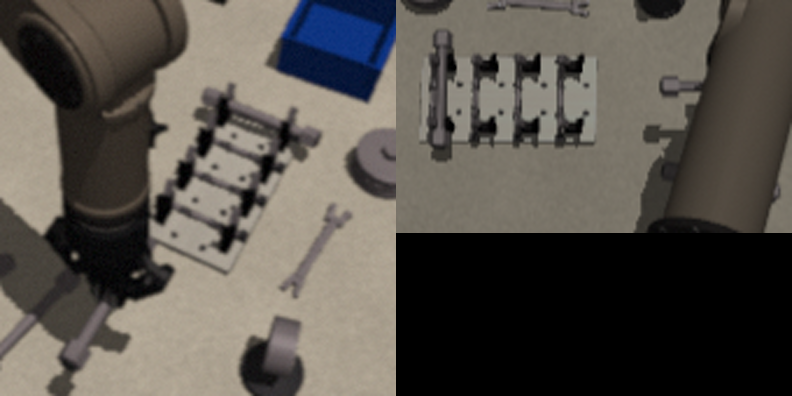

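Tube A is in station 3 (top nuts (443,38), (438,137)), and tube B hangs in the gripper. Triangulating tube A's height, then moving.

```bash
cat > tri.py <<'E'
from h import *
def tri(t,s,p,q):
    o1,d1=ray(t,*p);o2,d2=ray(s,*q);d1=d1/np.linalg.norm(d1);d2=d2/np.linalg.norm(d2)
    k=np.linalg.lstsq(np.column_stack([d1,-d2]),o2-o1,rcond=None)[0];a=o1+k[0]*d1;b=o2+k[1]*d2
    return ((a+b)/2).round(4),np.linalg.norm(a-b).round(4)
E
python3 -c "
from tri import *
t=snap('top');s=snap('scene')
print(tri(t,s,(258,188.8),(351,151.6)),tri(t,s,(260.2,146.3),(392.2,168.4)))"
python3 -m inch '[{"ax":0,"ay":0,"az":-7,"tx":0.025,"ty":0.003,"tz":0,"hand":0},{"ax":0,"ay":0,"az":-14,"tx":0.05,"ty":0.005,"tz":0,"hand":0},{"ax":0,"ay":0,"az":-21,"tx":0.075,"ty":0.007,"tz":0,"hand":0},{"ax":0,"ay":0,"az":-28,"tx":0.1,"ty":0.009,"tz":0,"hand":0},{"ax":0,"ay":0,"az":-35,"tx":0.125,"ty":0.011,"tz":0,"hand":0},{"ax":0,"ay":0,"az":-42,"tx":0.15,"ty":0.013,"tz":0,"hand":0},{"ax":0,"ay":0,"az":-49,"tx":0.175,"ty":0.015,"tz":0,"hand":0},{"ax":0,"ay":0,"az":-56,"tx":0.196,"ty":0.016,"tz":0,"hand":0}]';python3 go.py .599 -.121 .15 0 0 -1 -.0244 1 0
```

```text
(array([0.5313, 0.0595, 0.0468]), np.float64(0.0011)) (array([0.6705, 0.059 , 0.0495]), np.float64(0.0022))
clock: 26.22
tcp_pos: [0.5958, -0.1178, 0.145]
tool_rot: [-0.859, -3.015, -0.0]
wrist_force: [-0.5, -0.3, -1.9]
width: 0.0098
t [-0.0043 -0.0011 -0.005 ] a [ 2.000e-02 -4.100e-01 -3.319e+01] | clk 26.22 q [ 0.62  0.6  -0.69  1.46  0.39  1.23  0.89] F [-0.5 -0.3 -1.9] w 0.0098
```

```bash
python3 -m inch '[{"ax":0,"ay":0,"az":-7,"tx":-0.004,"ty":-0.001,"tz":0,"hand":0},{"ax":0,"ay":0,"az":-14,"tx":-0.004,"ty":-0.001,"tz":0,"hand":0},{"ax":0,"ay":0,"az":-21,"tx":-0.004,"ty":-0.001,"tz":0,"hand":0},{"ax":0,"ay":0,"az":-28,"tx":-0.004,"ty":-0.001,"tz":0,"hand":0},{"ax":0,"ay":0,"az":-33.2,"tx":-0.004,"ty":-0.001,"tz":0.01,"hand":0},{"ax":0,"ay":0,"az":-33.2,"tx":-0.004,"ty":-0.001,"tz":0.03,"hand":0},{"ax":0,"ay":0,"az":-33.2,"tx":-0.004,"ty":-0.001,"tz":0.045,"hand":0},{"ax":0,"ay":0,"az":-33.2,"tx":-0.004,"ty":-0.001,"tz":0.045,"hand":0}]';python3 go.py .599 -.121 .078 0 0 -1 -.0244 1 0
python3 -c "
from h import *
s=snap('scene')
cv2.imwrite('pics/g16.png',cv2.resize(s['color'][110:250,300:440,::-1],(560,560),interpolation=2))"
```

```text
clock: 26.88
tcp_pos: [0.5936, -0.1209, 0.0937]
tool_rot: [0.039, -3.123, -0.006]
wrist_force: [-0.9, -0.5, -2.7]
width: 0.0097
t [-0.0057 -0.0003  0.0156] a [ 0.24 -1.07  0.04] | clk 26.88 q [ 0.68  0.69 -0.79  1.51  0.51  1.18  1.39] F [-0.9 -0.5 -2.7] w 0.0097
```

View pics/g16.png

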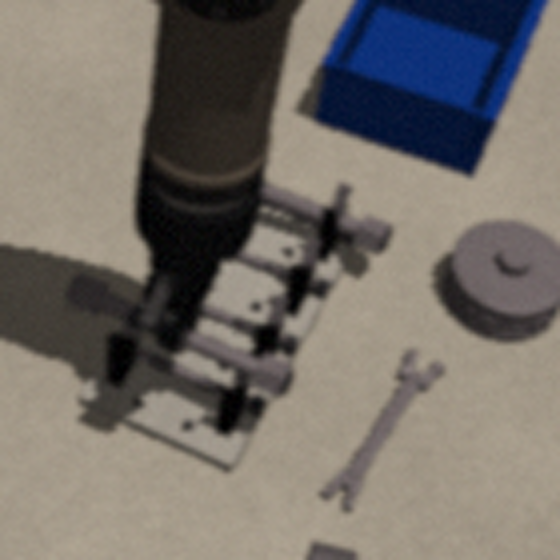

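```bash
python3 tc.py 322.5 183 368 203.2 .087
python3 -m inch '[{"ax":0,"ay":-1,"az":0,"tx":-0.005,"ty":0,"tz":0.01,"hand":0},{"ax":0,"ay":-1,"az":0,"tx":-0.005,"ty":0,"tz":0.016,"hand":0},{"ax":0,"ay":-1,"az":0,"tx":-0.005,"ty":0,"tz":0.016,"hand":0}]'; python3 go.py .599 -.121 .062 0 0 -1 -.0244 1 0
```

```text
[ 0.5255 -0.1189  0.087 ] [ 0.6651 -0.1177  0.087 ] [ 0.5953 -0.1183  0.087 ] 0.46 0.1396
clock: 27.23
tcp_pos: [0.6003, -0.1206, 0.0806]
tool_rot: [-0.039, 3.138, 0.006]
wrist_force: [-0.9, -0.5, -0.8]
width: 0.0097
t [ 0.0014 -0.0004  0.0186] a [0.2  0.18 0.02] | clk 27.23 q [ 0.68  0.7  -0.79  1.53  0.53  1.13  1.38] F [-0.9 -0.5 -0.8] w 0.0097
```

```bash
python3 -m inch '[{"ax":0,"ay":0,"az":0,"tx":0.001,"ty":0,"tz":0.007,"hand":0},{"ax":0,"ay":0,"az":0,"tx":0.001,"ty":0,"tz":0.014,"hand":0},{"ax":0,"ay":0,"az":0,"tx":0.001,"ty":0,"tz":0.02,"hand":0},{"ax":0,"ay":0,"az":0,"tx":0.001,"ty":0,"tz":0.02,"hand":0}]'; python3 -m inch '[{"ax":0,"ay":0,"az":0,"tx":0,"ty":0,"tz":0.005,"hand":0},{"ax":0,"ay":0,"az":0,"tx":0,"ty":0,"tz":0.01,"hand":0},{"ax":0,"ay":0,"az":0,"tx":0,"ty":0,"tz":0.01,"hand":0}]';  python3 -m inch '[{"ax":0,"ay":0,"az":0,"tx":0,"ty":0,"tz":0.004,"hand":0},{"ax":0,"ay":0,"az":0,"tx":0,"ty":0,"tz":0.004,"hand":0}]'
```

```text
clock: 27.57
tcp_pos: [0.6009, -0.1207, 0.0614]
tool_rot: [-0.038, 3.135, 0.005]
wrist_force: [2.6, -0.7, -2.3]
width: 0.0097
clock: 27.82
tcp_pos: [0.6009, -0.1204, 0.0507]
tool_rot: [-0.039, 3.135, 0.006]
wrist_force: [0.2, -0.3, -0.6]
width: 0.0097
clock: 27.98
tcp_pos: [0.6013, -0.1204, 0.0503]
tool_rot: [-0.039, 3.134, 0.003]
wrist_force: [-6.2, -0.1, 19.4]
width: 0.0099
```

```bash
python3 -m inch '[{"ax":0,"ay":0,"az":0,"tx":0,"ty":0,"tz":0.004,"hand":0},{"ax":0,"ay":0,"az":0,"tx":0,"ty":0,"tz":0.004,"hand":0}]'; python3 -m inch '[{"ax":0,"ay":0,"az":0,"tx":0,"ty":0,"tz":0,"hand":0},{"ax":0,"ay":0,"az":0,"tx":0,"ty":0,"tz":0,"hand":0.4},{"ax":0,"ay":0,"az":0,"tx":0,"ty":0,"tz":0,"hand":0.4},{"ax":0,"ay":0,"az":0,"tx":0,"ty":0,"tz":0,"hand":0.4},{"ax":0,"ay":0,"az":0,"tx":0,"ty":0,"tz":-0.02,"hand":0.4},{"ax":0,"ay":0,"az":0,"tx":0,"ty":0,"tz":-0.06,"hand":0.4},{"ax":0,"ay":0,"az":0,"tx":0,"ty":0,"tz":-0.1,"hand":0.4},{"ax":0,"ay":0,"az":0,"tx":0,"ty":0,"tz":-0.13,"hand":0.4}]'; python3 mt.py; python3 go.py .4858 -.329 .16 0 0 -1 .985 -.170 0
python3 -c "
from h import *
s=snap('scene')
cv2.imwrite('pics/g17.png',cv2.resize(s['color'][110:250,300:440,::-1],(560,560),interpolation=2))"
```

```text
clock: 28.15
tcp_pos: [0.602, -0.1202, 0.0503]
tool_rot: [-0.039, 3.133, -0.001]
wrist_force: [-6.4, -0.1, 20.7]
width: 0.0098
clock: 28.82
tcp_pos: [0.6014, -0.12, 0.1825]
tool_rot: [-0.04, 3.131, 0.0]
wrist_force: [0.3, 0.1, 1.0]
width: 0.034
top [0.609  0.0661 0.012 ] 3.0 0.1697 [259. 168.]
top [ 0.4856 -0.3301  0.012 ] 80.1 0.1647 [379. 208.]
top [ 0.3939 -0.3467  0.012 ] 70.1 0.1656 [384. 236.]
scene [ 0.739  -0.0704  0.012 ] 84.3 0.1442 [395. 217.]
scene [ 0.3935 -0.3456  0.012 ] 69.9 0.164 [240. 238.]
scene [ 0.4855 -0.3285  0.012 ] 80.3 0.1653 [271. 248.]
t [ 0.1246 -0.2064  0.0242] a [  0.94   0.91 101.22] | clk 28.92 q [ 0.69  0.6  -0.84  1.4   0.46  1.31  1.43] F [0.3 0.  0.8] w 0.034
```

View pics/g17.png

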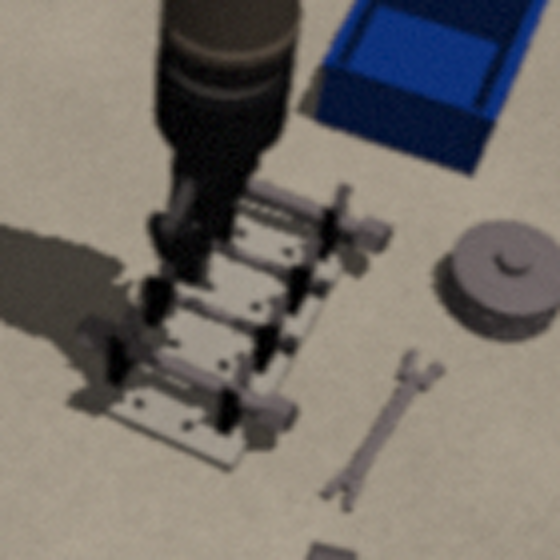

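Tube B is level in station 0 (nuts at (95,330) and (280,412)). Next is tube C.

```bash
python3 -m inch '[{"ax":0,"ay":0,"az":7,"tx":0.015,"ty":-0.026,"tz":0,"hand":0.5},{"ax":0,"ay":0,"az":14,"tx":0.03,"ty":-0.052,"tz":0,"hand":0.5},{"ax":0,"ay":0,"az":21,"tx":0.046,"ty":-0.078,"tz":0,"hand":0.5},{"ax":0,"ay":0,"az":28,"tx":0.062,"ty":-0.104,"tz":0,"hand":0.5},{"ax":0,"ay":0,"az":35,"tx":0.078,"ty":-0.13,"tz":0,"hand":0.5},{"ax":0,"ay":0,"az":42,"tx":0.094,"ty":-0.156,"tz":0,"hand":0.5},{"ax":0,"ay":0,"az":49,"tx":0.11,"ty":-0.18,"tz":0.01,"hand":0.5},{"ax":0,"ay":0,"az":56,"tx":0.124,"ty":-0.206,"tz":0.024,"hand":0.5}]'; python3 go.py .4858 -.329 .055 0 0 -1 .985 -.170 0
```

```text
clock: 29.63
tcp_pos: [0.483, -0.3301, 0.1565]
tool_rot: [1.443, 2.777, 0.009]
wrist_force: [0.1, -0.5, 0.1]
width: 0.0426
t [1.000e-04 1.900e-03 1.015e-01] a [ 0.76  0.22 44.86] | clk 29.63 q [ 1.    0.5  -0.61  1.54  0.3   1.18  0.95] F [ 0.1 -0.5  0.1] w 0.0426
```

```bash
python3 -m inch '[{"ax":0.7,"ay":0,"az":7,"tx":0,"ty":0.002,"tz":0.01,"hand":0.5},{"ax":0.7,"ay":0,"az":14,"tx":0,"ty":0.002,"tz":0.02,"hand":0.5},{"ax":0.7,"ay":0,"az":21,"tx":0,"ty":0.002,"tz":0.03,"hand":0.5},{"ax":0.7,"ay":0,"az":28,"tx":0,"ty":0.002,"tz":0.05,"hand":0.5},{"ax":0.7,"ay":0,"az":35,"tx":0,"ty":0.002,"tz":0.07,"hand":0.5},{"ax":0.7,"ay":0,"az":42,"tx":0,"ty":0.002,"tz":0.09,"hand":0.5},{"ax":0.7,"ay":0,"az":45,"tx":0,"ty":0.002,"tz":0.1,"hand":0.5},{"ax":0.7,"ay":0,"az":45,"tx":0,"ty":0.002,"tz":0.1,"hand":0.5}]'; python3 mt.py; python3 go.py .4857 -.3292 .015 0 0 -1 .985 -.170 0
```

```text
clock: 30.3
tcp_pos: [0.482, -0.3272, 0.0513]
tool_rot: [-2.401, -2.016, 0.007]
wrist_force: [0.0, 0.0, 0.5]
width: 0.0426
top [ 0.7405 -0.0672  0.012 ] 87.0 0.1451 [301. 131.]
top [0.6089 0.0678 0.012 ] 3.0 0.1697 [258. 168.]
top [ 0.6136 -0.1191  0.012 ] 0.1 0.1699 [315. 168.]
scene [0.5902 0.0973 0.012 ] 174.9 0.174 [372. 158.]
scene [ 0.593 -0.09   0.012] 3.3 0.1718 [347. 201.]
scene [ 0.7417 -0.0699  0.012 ] 86.2 0.1456 [396. 217.]
scene [ 0.3842 -0.3623  0.012 ] 73.0 0.1274 [234. 241.]
scene [ 0.4795 -0.367   0.012 ] 79.5 0.0873 [262. 258.]
t [-0.0005  0.0011  0.0399] a [-0.05  0.1  -0.04] | clk 30.4 q [ 0.84  0.58 -0.39  1.64  0.26  0.97  0.19] F [-0.3  0.5  0.5] w 0.0427
```

```bash
python3 -m inch '[{"ax":0,"ay":0,"az":0,"tx":0,"ty":0.001,"tz":0.025,"hand":0.5},{"ax":0,"ay":0,"az":0,"tx":0,"ty":0.001,"tz":0.038,"hand":0.5},{"ax":0,"ay":0,"az":0,"tx":0,"ty":0.001,"tz":0.04,"hand":0.5},{"ax":0,"ay":0,"az":0,"tx":0,"ty":0.001,"tz":0.04,"hand":0.2},{"ax":0,"ay":0,"az":0,"tx":0,"ty":0.001,"tz":0.04,"hand":0},{"ax":0,"ay":0,"az":0,"tx":0,"ty":0.001,"tz":0.04,"hand":0},{"ax":0,"ay":0,"az":0,"tx":0,"ty":0.001,"tz":0.039,"hand":0},{"ax":0,"ay":0,"az":0,"tx":0,"ty":0.001,"tz":0.038,"hand":0}]'; python3 -m inch '[{"ax":0,"ay":0,"az":0,"tx":0,"ty":0,"tz":0,"hand":0},{"ax":0,"ay":0,"az":0,"tx":0,"ty":0,"tz":-0.02,"hand":0},{"ax":0,"ay":0,"az":0,"tx":0,"ty":0,"tz":-0.05,"hand":0},{"ax":0,"ay":0,"az":0,"tx":0,"ty":0,"tz":-0.08,"hand":0},{"ax":0,"ay":0,"az":0,"tx":0,"ty":0,"tz":-0.11,"hand":0},{"ax":0,"ay":0,"az":0,"tx":0,"ty":0,"tz":-0.13,"hand":0}]';python3 go.py .598 -.061 .15 0 0 -1 -.0244 1 0
```

```text
clock: 31.07
tcp_pos: [0.4858, -0.3288, 0.0173]
tool_rot: [2.403, 2.022, -0.003]
wrist_force: [0.1, 0.1, -2.2]
width: 0.0097
clock: 31.57
tcp_pos: [0.487, -0.329, 0.1506]
tool_rot: [2.4, 2.02, -0.001]
wrist_force: [0.8, -0.1, -2.1]
width: 0.0099
t [ 2.83e-01  6.36e-02 -2.00e-04] a [-4.0000e-02  3.2000e-01 -1.0122e+02] | clk 31.57 q [ 0.86  0.48 -0.42  1.53  0.21  1.16  0.22] F [ 0.8 -0.1 -2.1] w 0.0099
```

```bash
python3 -m inch '[{"ax":0,"ay":0,"az":-7,"tx":0.02,"ty":0.005,"tz":0,"hand":0},{"ax":0,"ay":0,"az":-14,"tx":0.05,"ty":0.01,"tz":0,"hand":0},{"ax":0,"ay":0,"az":-21,"tx":0.08,"ty":0.015,"tz":0,"hand":0},{"ax":0,"ay":0,"az":-28,"tx":0.11,"ty":0.02,"tz":0,"hand":0},{"ax":0,"ay":0,"az":-35,"tx":0.14,"ty":0.03,"tz":0,"hand":0},{"ax":0,"ay":0,"az":-42,"tx":0.17,"ty":0.04,"tz":0,"hand":0},{"ax":0,"ay":0,"az":-49,"tx":0.2,"ty":0.05,"tz":0,"hand":0},{"ax":0,"ay":0,"az":-56,"tx":0.23,"ty":0.055,"tz":0,"hand":0}]';python3 go.py .598 -.061 .15 0 0 -1 -.0244 1 0
```

```text
clock: 32.23
tcp_pos: [0.5814, -0.1107, 0.15]
tool_rot: [1.163, 2.913, -0.004]
wrist_force: [0.5, -0.4, -1.6]
width: 0.0099
t [ 0.0222  0.0474 -0.0002] a [ -0.16   0.3  -44.91] | clk 32.23 q [ 0.61  0.55 -0.68  1.52  0.36  1.2   0.69] F [ 0.5 -0.4 -1.6] w 0.0099
```

```bash
python3 -m inch '[{"ax":0,"ay":0,"az":-7,"tx":0.005,"ty":0.01,"tz":0,"hand":0},{"ax":0,"ay":0,"az":-14,"tx":0.01,"ty":0.02,"tz":0,"hand":0},{"ax":0,"ay":0,"az":-21,"tx":0.015,"ty":0.03,"tz":0,"hand":0},{"ax":0,"ay":0,"az":-28,"tx":0.022,"ty":0.047,"tz":0,"hand":0},{"ax":0,"ay":0,"az":-35,"tx":0.022,"ty":0.047,"tz":0,"hand":0},{"ax":0,"ay":0,"az":-42,"tx":0.022,"ty":0.047,"tz":0.01,"hand":0},{"ax":0,"ay":0,"az":-45,"tx":0.022,"ty":0.047,"tz":0.03,"hand":0},{"ax":0,"ay":0,"az":-45,"tx":0.022,"ty":0.047,"tz":0.04,"hand":0}]';python3 go.py .598 -.061 .08 0 0 -1 -.0244 1 0
python3 -c "
from h import *
s=snap('scene')
cv2.imwrite('pics/g18.png',cv2.resize(s['color'][110:250,300:440,::-1],(560,560),interpolation=2))"
```

```text
clock: 32.9
tcp_pos: [0.5968, -0.062, 0.1079]
tool_rot: [-0.042, 3.14, -0.007]
wrist_force: [-1.0, -0.1, -3.1]
width: 0.0099
t [-0.0012  0.0011  0.0279] a [-0.26  0.05  0.13] | clk 32.9 q [ 0.61  0.66 -0.83  1.53  0.52  1.18  1.28] F [-1.  -0.1 -3.1] w 0.0099
```

View pics/g18.png

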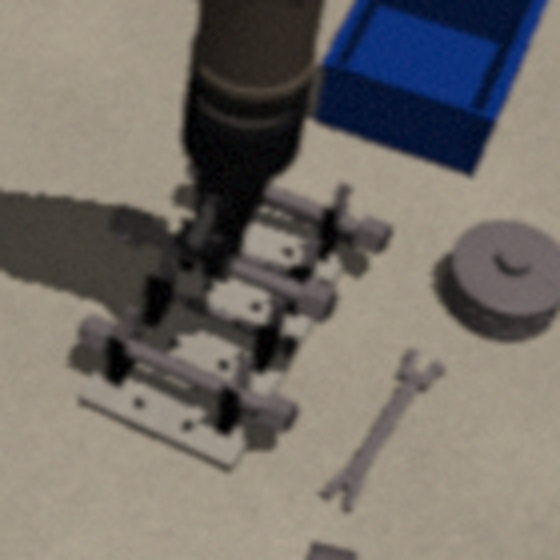

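```bash
python3 tc.py 333.3 165.5 378.8 184.5 .101
python3 -m inch '[{"ax":0,"ay":0,"az":0,"tx":-0.001,"ty":0.001,"tz":0.015,"hand":0},{"ax":0,"ay":0,"az":0,"tx":-0.001,"ty":0.001,"tz":0.03,"hand":0},{"ax":0,"ay":0,"az":0,"tx":-0.001,"ty":0.001,"tz":0.03,"hand":0}]'; python3 go.py .598 -.061 .062 0 0 -1 -.0244 1 0
```

```text
[ 0.5272 -0.0585  0.101 ] [ 0.6675 -0.0561  0.101 ] [ 0.5974 -0.0573  0.101 ] 0.96 0.1403
clock: 33.25
tcp_pos: [0.5945, -0.0622, 0.0749]
tool_rot: [0.036, -3.134, 0.008]
wrist_force: [-1.4, 0.2, -2.3]
width: 0.0099
t [-0.0036  0.0012  0.0128] a [-0.28 -0.44 -0.1 ] | clk 33.25 q [ 0.6   0.7  -0.81  1.57  0.54  1.13  1.25] F [-1.4  0.2 -2.3] w 0.0099
```

```bash
python3 -m inch '[{"ax":-0.3,"ay":-0.4,"az":0,"tx":-0.003,"ty":0.001,"tz":0.006,"hand":0},{"ax":-0.3,"ay":-0.4,"az":0,"tx":-0.003,"ty":0.001,"tz":0.013,"hand":0},{"ax":-0.3,"ay":-0.4,"az":0,"tx":-0.003,"ty":0.001,"tz":0.013,"hand":0}]'; python3 -m inch '[{"ax":0,"ay":0,"az":0,"tx":0,"ty":0,"tz":0.005,"hand":0},{"ax":0,"ay":0,"az":0,"tx":0,"ty":0,"tz":0.01,"hand":0},{"ax":0,"ay":0,"az":0,"tx":0,"ty":0,"tz":0.01,"hand":0}]';  python3 -m inch '[{"ax":0,"ay":0,"az":0,"tx":0,"ty":0,"tz":0.004,"hand":0},{"ax":0,"ay":0,"az":0,"tx":0,"ty":0,"tz":0.004,"hand":0}]'; python3 go.py .598 -.061 .05 0 0 -1 -.0244 1 0
```

```text
clock: 33.5
tcp_pos: [0.5998, -0.0611, 0.0637]
tool_rot: [-0.033, 3.137, 0.001]
wrist_force: [0.9, 0.2, -0.1]
width: 0.0103
clock: 33.75
tcp_pos: [0.6016, -0.0607, 0.0546]
tool_rot: [-0.032, 3.133, 0.002]
wrist_force: [3.4, 0.7, -5.7]
width: 0.01
clock: 33.92
tcp_pos: [0.601, -0.0605, 0.0499]
tool_rot: [-0.032, 3.134, 0.003]
wrist_force: [-0.5, 1.3, -2.7]
width: 0.0101
t [ 0.003  -0.0005 -0.0001] a [ 0.1   0.43 -0.23] | clk 33.92 q [ 0.59  0.73 -0.79  1.58  0.57  1.07  1.24] F [-0.5  1.3 -2.7] w 0.0101
```

```bash
python3 -m inch '[{"ax":0,"ay":0,"az":0,"tx":0,"ty":0,"tz":0.004,"hand":0},{"ax":0,"ay":0,"az":0,"tx":0,"ty":0,"tz":0.004,"hand":0}]'; python3 -m inch '[{"ax":0,"ay":0,"az":0,"tx":0,"ty":0,"tz":0.004,"hand":0},{"ax":0,"ay":0,"az":0,"tx":0,"ty":0,"tz":0.004,"hand":0}]'
```

```text
clock: 34.08
tcp_pos: [0.6017, -0.0603, 0.049]
tool_rot: [-0.032, 3.133, 0.0]
wrist_force: [-5.4, -0.6, 13.9]
width: 0.0098
clock: 34.25
tcp_pos: [0.6025, -0.0602, 0.0489]
tool_rot: [-0.032, 3.131, -0.003]
wrist_force: [-5.5, -0.2, 17.4]
width: 0.01
```

```bash
python3 -m inch '[{"ax":0,"ay":0,"az":0,"tx":0,"ty":0,"tz":0,"hand":0},{"ax":0,"ay":0,"az":0,"tx":0,"ty":0,"tz":0,"hand":0.4},{"ax":0,"ay":0,"az":0,"tx":0,"ty":0,"tz":0,"hand":0.4},{"ax":0,"ay":0,"az":0,"tx":0,"ty":0,"tz":0,"hand":0.4},{"ax":0,"ay":0,"az":0,"tx":0,"ty":0,"tz":-0.02,"hand":0.4},{"ax":0,"ay":0,"az":0,"tx":0,"ty":0,"tz":-0.06,"hand":0.4},{"ax":0,"ay":0,"az":0,"tx":0,"ty":0,"tz":-0.1,"hand":0.4},{"ax":0,"ay":0,"az":0,"tx":0,"ty":0,"tz":-0.13,"hand":0.4}]'; python3 mt.py; python3 go.py .3937 -.346 .13 0 0 -1 .9397 -.342 0
python3 -c "
from h import *
s=snap('scene')
cv2.imwrite('pics/g19.png',cv2.resize(s['color'][110:250,300:440,::-1],(560,560),interpolation=2))"
```

```text
clock: 34.92
tcp_pos: [0.6018, -0.0597, 0.1814]
tool_rot: [-0.032, 3.129, -0.002]
wrist_force: [0.2, 1.1, 0.2]
width: 0.0342
top [0.6089 0.0694 0.012 ] 3.0 0.1698 [258. 168.]
top [ 0.6438 -0.1183  0.012 ] 1.7 0.1092 [315. 159.]
top [ 0.3934 -0.3472  0.012 ] 70.1 0.1644 [384. 237.]
scene [ 0.5929 -0.0885  0.012 ] 179.7 0.1729 [347. 200.]
scene [ 0.7391 -0.0694  0.012 ] 84.3 0.1462 [395. 216.]
scene [ 0.3935 -0.3456  0.012 ] 69.9 0.164 [240. 238.]
t [ 0.2183 -0.2826  0.0507] a [  1.18   0.95 111.16] | clk 35.02 q [ 0.62  0.59 -0.87  1.43  0.47  1.3   1.31] F [-0.1  0.2  0.3] w 0.034
```

View pics/g19.png

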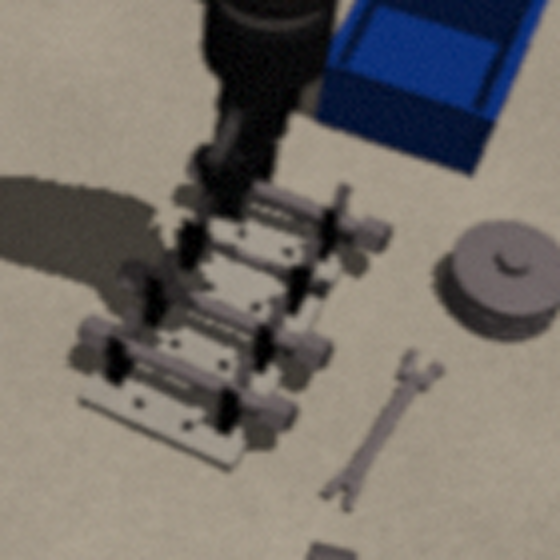

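Tube C is level in station 1. Next is tube D at (0.3935, -0.346), angle 70°.

```bash
python3 -m inch '[{"ax":0,"ay":0,"az":7,"tx":0.02,"ty":-0.028,"tz":0,"hand":0.5},{"ax":0,"ay":0,"az":14,"tx":0.042,"ty":-0.056,"tz":0,"hand":0.5},{"ax":0,"ay":0,"az":21,"tx":0.064,"ty":-0.084,"tz":0,"hand":0.5},{"ax":0,"ay":0,"az":28,"tx":0.088,"ty":-0.112,"tz":0,"hand":0.5},{"ax":0,"ay":0,"az":35,"tx":0.11,"ty":-0.14,"tz":0,"hand":0.5},{"ax":0,"ay":0,"az":42,"tx":0.132,"ty":-0.17,"tz":0,"hand":0.5},{"ax":0,"ay":0,"az":49,"tx":0.155,"ty":-0.2,"tz":0,"hand":0.5},{"ax":0,"ay":0,"az":56,"tx":0.178,"ty":-0.23,"tz":0,"hand":0.5}]'; python3 go.py .3935 -.3463 .055 0 0 -1 .9397 -.342 0
```

```text
clock: 35.73
tcp_pos: [0.4274, -0.2941, 0.1776]
tool_rot: [1.449, 2.773, 0.01]
wrist_force: [0.8, -1.0, -0.3]
width: 0.043
t [-0.0225 -0.059   0.1221] a [ 0.84  0.11 54.81] | clk 35.73 q [ 1.09  0.36 -0.67  1.69  0.23  1.16  0.98] F [ 0.8 -1.  -0.3] w 0.043
```

```bash
python3 -m inch '[{"ax":0.8,"ay":0,"az":7,"tx":-0.01,"ty":-0.025,"tz":0.01,"hand":0.5},{"ax":0.8,"ay":0,"az":14,"tx":-0.0225,"ty":-0.059,"tz":0.02,"hand":0.5},{"ax":0.8,"ay":0,"az":21,"tx":-0.0225,"ty":-0.059,"tz":0.04,"hand":0.5},{"ax":0.8,"ay":0,"az":28,"tx":-0.0225,"ty":-0.059,"tz":0.06,"hand":0.5},{"ax":0.8,"ay":0,"az":35,"tx":-0.0225,"ty":-0.059,"tz":0.08,"hand":0.5},{"ax":0.8,"ay":0,"az":42,"tx":-0.0225,"ty":-0.059,"tz":0.1,"hand":0.5},{"ax":0.8,"ay":0,"az":49,"tx":-0.0225,"ty":-0.059,"tz":0.11,"hand":0.5},{"ax":0.8,"ay":0,"az":55,"tx":-0.0225,"ty":-0.059,"tz":0.12,"hand":0.5}]'; python3 mt.py; python3 go.py .3935 -.3463 .015 0 0 -1 .9397 -.342 0
```

```text
clock: 36.4
tcp_pos: [0.3912, -0.3451, 0.0539]
tool_rot: [-2.579, -1.788, 0.003]
wrist_force: [0.2, -0.6, 0.0]
width: 0.0427
top [ 0.7406 -0.0667  0.012 ] 86.9 0.1441 [301. 131.]
top [0.6089 0.0678 0.012 ] 3.0 0.1697 [258. 168.]
top [ 0.6137 -0.0547  0.012 ] 2.2 0.1662 [296. 168.]
top [ 0.6137 -0.1192  0.012 ] 1.7 0.1694 [315. 168.]
scene [ 0.5944 -0.0258  0.012 ] 0.5 0.1703 [357. 186.]
scene [ 0.5927 -0.0868  0.012 ] 179.9 0.173 [348. 200.]
scene [ 0.7413 -0.0698  0.012 ] 86.3 0.1456 [395. 217.]
scene [ 0.3794 -0.3857  0.012 ] 68.9 0.079 [228. 247.]
t [-0.0007  0.0035  0.0386] a [-0.35 -0.05 -0.19] | clk 36.5 q [ 0.99  0.48 -0.39  1.82  0.23  0.9   0.14] F [-1.4  0.4  1.2] w 0.0425
```

```bash
python3 -m inch '[{"ax":0,"ay":0,"az":0,"tx":0,"ty":0.002,"tz":0.025,"hand":0.5},{"ax":0,"ay":0,"az":0,"tx":0,"ty":0.002,"tz":0.037,"hand":0.5},{"ax":0,"ay":0,"az":0,"tx":0,"ty":0.002,"tz":0.039,"hand":0.5},{"ax":0,"ay":0,"az":0,"tx":0,"ty":0.002,"tz":0.039,"hand":0.2},{"ax":0,"ay":0,"az":0,"tx":0,"ty":0.002,"tz":0.039,"hand":0},{"ax":0,"ay":0,"az":0,"tx":0,"ty":0.002,"tz":0.039,"hand":0},{"ax":0,"ay":0,"az":0,"tx":0,"ty":0.002,"tz":0.038,"hand":0},{"ax":0,"ay":0,"az":0,"tx":0,"ty":0.002,"tz":0.037,"hand":0}]'; python3 -m inch '[{"ax":0,"ay":0,"az":0,"tx":0,"ty":0,"tz":0,"hand":0},{"ax":0,"ay":0,"az":0,"tx":0,"ty":0,"tz":-0.02,"hand":0},{"ax":0,"ay":0,"az":0,"tx":0,"ty":0,"tz":-0.05,"hand":0},{"ax":0,"ay":0,"az":0,"tx":0,"ty":0,"tz":-0.08,"hand":0},{"ax":0,"ay":0,"az":0,"tx":0,"ty":0,"tz":-0.11,"hand":0},{"ax":0,"ay":0,"az":0,"tx":0,"ty":0,"tz":-0.13,"hand":0}]';python3 go.py .5965 -.001 .15 0 0 -1 -.0244 1 0
```

```text
clock: 37.17
tcp_pos: [0.3926, -0.3454, 0.0173]
tool_rot: [-2.573, -1.796, 0.004]
wrist_force: [0.1, 0.5, -1.9]
width: 0.01
clock: 37.67
tcp_pos: [0.3942, -0.3463, 0.1505]
tool_rot: [-2.576, -1.798, 0.003]
wrist_force: [0.4, -0.5, -2.1]
width: 0.0096
t [ 3.939e-01  7.090e-02 -1.000e-04] a [-1.1000e-01 -3.0000e-02 -1.1155e+02] | clk 37.67 q [ 1.02  0.36 -0.43  1.71  0.17  1.11  0.19] F [ 0.4 -0.5 -2.1] w 0.0096
```

```bash
python3 -m inch '[{"ax":0,"ay":0,"az":-7,"tx":0.03,"ty":0.005,"tz":0,"hand":0},{"ax":0,"ay":0,"az":-14,"tx":0.06,"ty":0.01,"tz":0,"hand":0},{"ax":0,"ay":0,"az":-21,"tx":0.09,"ty":0.015,"tz":0,"hand":0},{"ax":0,"ay":0,"az":-28,"tx":0.12,"ty":0.02,"tz":0,"hand":0},{"ax":0,"ay":0,"az":-35,"tx":0.15,"ty":0.025,"tz":0,"hand":0},{"ax":0,"ay":0,"az":-42,"tx":0.18,"ty":0.03,"tz":0,"hand":0},{"ax":0,"ay":0,"az":-49,"tx":0.21,"ty":0.035,"tz":0,"hand":0},{"ax":0,"ay":0,"az":-56,"tx":0.24,"ty":0.04,"tz":0,"hand":0}]';python3 go.py .5965 -.001 .15 0 0 -1 -.0244 1 0
```

```text
clock: 38.33
tcp_pos: [0.5148, -0.1336, 0.1503]
tool_rot: [-1.421, -2.801, 0.003]
wrist_force: [0.1, 0.3, -2.1]
width: 0.0102
t [0.0588 0.1443 0.    ] a [-1.100e-01 -5.000e-02 -5.521e+01] | clk 38.33 q [ 0.74  0.43 -0.7   1.68  0.3   1.14  0.59] F [ 0.1  0.3 -2.1] w 0.0102
```

```bash
python3 -m inch '[{"ax":0,"ay":0,"az":-7,"tx":0.01,"ty":0.03,"tz":0,"hand":0},{"ax":0,"ay":0,"az":-14,"tx":0.02,"ty":0.06,"tz":0,"hand":0},{"ax":0,"ay":0,"az":-21,"tx":0.035,"ty":0.09,"tz":0,"hand":0},{"ax":0,"ay":0,"az":-28,"tx":0.05,"ty":0.12,"tz":0,"hand":0},{"ax":0,"ay":0,"az":-35,"tx":0.059,"ty":0.144,"tz":0,"hand":0},{"ax":0,"ay":0,"az":-42,"tx":0.059,"ty":0.144,"tz":0,"hand":0},{"ax":0,"ay":0,"az":-49,"tx":0.059,"ty":0.144,"tz":0.01,"hand":0},{"ax":0,"ay":0,"az":-55,"tx":0.059,"ty":0.144,"tz":0.03,"hand":0}]';python3 go.py .5965 -.001 .1 0 0 -1 -.0244 1 0
python3 -c "
from h import *
s=snap('scene')
cv2.imwrite('pics/g20.png',cv2.resize(s['color'][110:250,300:440,::-1],(560,560),interpolation=2))"
```

```text
clock: 39.0
tcp_pos: [0.5984, 0.0002, 0.1222]
tool_rot: [-0.043, 3.137, -0.002]
wrist_force: [0.1, -0.6, -2.2]
width: 0.0099
t [ 0.002  -0.0012  0.0222] a [-0.06  0.25  0.19] | clk 39.0 q [ 0.54  0.66 -0.88  1.53  0.53  1.21  1.17] F [ 0.1 -0.6 -2.2] w 0.0099
```

View pics/g20.png

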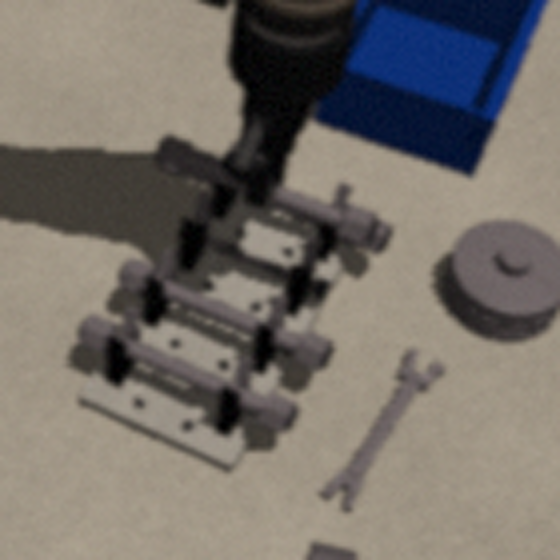

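```bash
python3 tc.py 344.5 149.3 389.3 165.5 .115
python3 -m inch '[{"ax":0,"ay":0,"az":0,"tx":0.002,"ty":-0.001,"tz":0.015,"hand":0},{"ax":0,"ay":0,"az":0,"tx":0.002,"ty":-0.001,"tz":0.03,"hand":0},{"ax":0,"ay":0,"az":0,"tx":0.002,"ty":-0.001,"tz":0.042,"hand":0},{"ax":0,"ay":0,"az":0,"tx":0.002,"ty":-0.001,"tz":0.042,"hand":0}]'; python3 go.py .598 -.001 .062 0 0 -1 -.0244 1 0
```

```text
[5.321e-01 5.000e-04 1.150e-01] [0.6687 0.0088 0.115 ] [0.6004 0.0047 0.115 ] 3.46 0.1369
clock: 39.43
tcp_pos: [0.5893, -0.0043, 0.0725]
tool_rot: [0.029, -3.128, 0.005]
wrist_force: [-1.0, -1.1, -2.4]
width: 0.0105
t [-0.0089  0.0031  0.0104] a [-0.16 -0.78 -0.35] | clk 39.43 q [ 0.53  0.7  -0.85  1.59  0.57  1.13  1.13] F [-1.  -1.1 -2.4] w 0.0105
```

```bash
python3 -m inch '[{"ax":0,"ay":-0.7,"az":-0.3,"tx":-0.008,"ty":0.003,"tz":0,"hand":0},{"ax":0,"ay":-0.7,"az":-0.3,"tx":-0.008,"ty":0.003,"tz":0,"hand":0}]'; python3 go.py .598 -.001 .062 0 0 -1 -.0244 1 0
```

```text
clock: 39.6
tcp_pos: [0.5988, -0.0004, 0.0733]
tool_rot: [-0.036, 3.14, -0.003]
wrist_force: [-0.1, 0.5, -1.3]
width: 0.0103
t [ 0.0008 -0.0006  0.0113] a [-0.11  0.09 -0.07] | clk 39.6 q [ 0.52  0.71 -0.85  1.57  0.58  1.12  1.13] F [-0.1  0.5 -1.3] w 0.0103
```

```bash
python3 -m inch '[{"ax":0,"ay":0,"az":0,"tx":0,"ty":0,"tz":0.006,"hand":0},{"ax":0,"ay":0,"az":0,"tx":0,"ty":0,"tz":0.012,"hand":0},{"ax":0,"ay":0,"az":0,"tx":0,"ty":0,"tz":0.012,"hand":0}]'; python3 -m inch '[{"ax":0,"ay":0,"az":0,"tx":0,"ty":0,"tz":0.005,"hand":0},{"ax":0,"ay":0,"az":0,"tx":0,"ty":0,"tz":0.01,"hand":0},{"ax":0,"ay":0,"az":0,"tx":0,"ty":0,"tz":0.01,"hand":0}]';  python3 -m inch '[{"ax":0,"ay":0,"az":0,"tx":0,"ty":0,"tz":0.004,"hand":0},{"ax":0,"ay":0,"az":0,"tx":0,"ty":0,"tz":0.004,"hand":0}]'; python3 -m inch '[{"ax":0,"ay":0,"az":0,"tx":0,"ty":0,"tz":0.004,"hand":0},{"ax":0,"ay":0,"az":0,"tx":0,"ty":0,"tz":0.004,"hand":0}]'; python3 go.py .598 -.001 .05 0 0 -1 -.0244 1 0
```

```text
clock: 39.85
tcp_pos: [0.6017, -0.0009, 0.0632]
tool_rot: [-0.034, 3.134, -0.004]
wrist_force: [2.4, -1.2, 2.2]
width: 0.0102
clock: 40.1
tcp_pos: [0.6032, -0.0006, 0.0534]
tool_rot: [-0.032, 3.13, -0.002]
wrist_force: [4.3, 0.6, -6.0]
width: 0.01
clock: 40.27
tcp_pos: [0.6032, -0.0002, 0.0491]
tool_rot: [-0.033, 3.13, -0.001]
wrist_force: [0.4, -0.2, -0.3]
width: 0.0099
clock: 40.43
tcp_pos: [0.6036, 0.0, 0.0486]
tool_rot: [-0.033, 3.13, -0.004]
wrist_force: [-5.2, -1.3, 16.6]
width: 0.0102
t [ 0.0056 -0.0009 -0.0014] a [-0.17  0.68 -0.19] | clk 40.43 q [ 0.51  0.74 -0.83  1.59  0.61  1.07  1.11] F [-5.2 -1.3 16.6] w 0.0102
```

Bottomed at the same height as the others. One more push, then release, rise and clear the view.

```bash
python3 -m inch '[{"ax":0,"ay":0,"az":0,"tx":0,"ty":0,"tz":0.004,"hand":0},{"ax":0,"ay":0,"az":0,"tx":0,"ty":0,"tz":0.004,"hand":0}]'; python3 -m inch '[{"ax":0,"ay":0,"az":0,"tx":0,"ty":0,"tz":0,"hand":0},{"ax":0,"ay":0,"az":0,"tx":0,"ty":0,"tz":0,"hand":0.4},{"ax":0,"ay":0,"az":0,"tx":0,"ty":0,"tz":0,"hand":0.4},{"ax":0,"ay":0,"az":0,"tx":0,"ty":0,"tz":0,"hand":0.4},{"ax":0,"ay":0,"az":0,"tx":0,"ty":0,"tz":-0.02,"hand":0.4},{"ax":0,"ay":0,"az":0,"tx":0,"ty":0,"tz":-0.06,"hand":0.4},{"ax":0,"ay":0,"az":0,"tx":0,"ty":0,"tz":-0.1,"hand":0.4},{"ax":0,"ay":0,"az":0,"tx":0,"ty":0,"tz":-0.14,"hand":0.4}]'; python3 -m inch '[{"ax":0,"ay":0,"az":0,"tx":0.02,"ty":-0.03,"tz":-0.03,"hand":0.4},{"ax":0,"ay":0,"az":5,"tx":0.05,"ty":-0.06,"tz":-0.06,"hand":0.4},{"ax":0,"ay":0,"az":10,"tx":0.08,"ty":-0.09,"tz":-0.09,"hand":0.4},{"ax":0,"ay":0,"az":15,"tx":0.1,"ty":-0.12,"tz":-0.1,"hand":0.4},{"ax":0,"ay":0,"az":20,"tx":0.12,"ty":-0.15,"tz":-0.1,"hand":0.4},{"ax":0,"ay":0,"az":25,"tx":0.14,"ty":-0.18,"tz":-0.1,"hand":0.4},{"ax":0,"ay":0,"az":30,"tx":0.16,"ty":-0.21,"tz":-0.1,"hand":0.4},{"ax":0,"ay":0,"az":35,"tx":0.18,"ty":-0.25,"tz":-0.1,"hand":0.4}]'
python3 -m inch '[{"ax":0,"ay":0,"az":0,"tx":-0.03,"ty":-0.03,"tz":0,"hand":0.4},{"ax":0,"ay":0,"az":0,"tx":-0.06,"ty":-0.06,"tz":0,"hand":0.4},{"ax":0,"ay":0,"az":0,"tx":-0.08,"ty":-0.08,"tz":0,"hand":0.4},{"ax":0,"ay":0,"az":0,"tx":-0.1,"ty":-0.1,"tz":0,"hand":0.4},{"ax":0,"ay":0,"az":0,"tx":-0.1,"ty":-0.1,"tz":0,"hand":0.4}]'
python3 -c "
from h import *
t=snap('top','tf.png');s=snap('scene','sf.png')
cv2.imwrite('pics/f1.png',cv2.resize(s['color'][70:290,280:450,::-1],None,fx=3.5/1.3,fy=3.5/1.3,interpolation=2))
cv2.imwrite('pics/f2.png',cv2.resize(t['color'][100:250,155:375,::-1],None,fx=3.6,fy=3.6,interpolation=2))"
```

```text
clock: 40.6
tcp_pos: [0.6042, 0.0003, 0.0486]
tool_rot: [-0.033, 3.128, -0.007]
wrist_force: [-5.5, -2.0, 18.6]
width: 0.0099
clock: 41.27
tcp_pos: [0.6015, 0.0009, 0.1891]
tool_rot: [-0.034, 3.13, -0.006]
wrist_force: [1.8, 0.1, 0.7]
width: 0.0339
clock: 41.93
tcp_pos: [0.4266, -0.2482, 0.2883]
tool_rot: [0.914, 2.993, -0.002]
wrist_force: [1.0, -0.5, -0.2]
width: 0.0337
clock: 42.35
tcp_pos: [0.4517, -0.3946, 0.2864]
tool_rot: [0.93, 2.99, -0.005]
wrist_force: [-0.2, -0.9, -0.8]
width: 0.0342
```

View pics/f1.png

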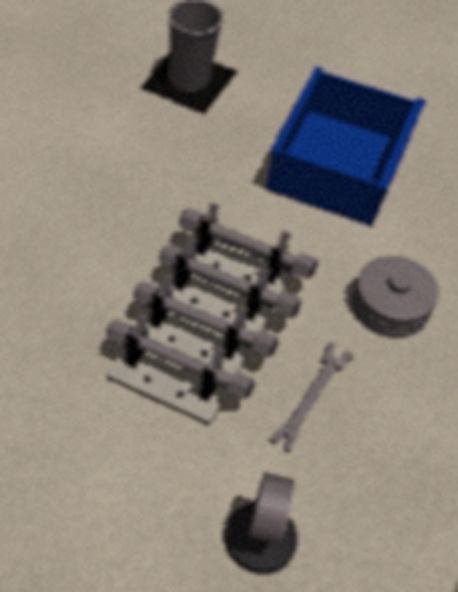

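View pics/f2.png

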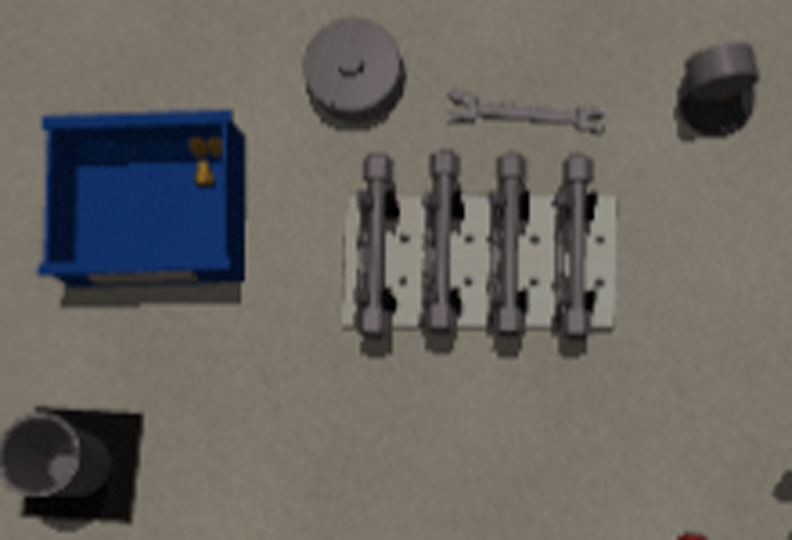

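View pics/sf.png

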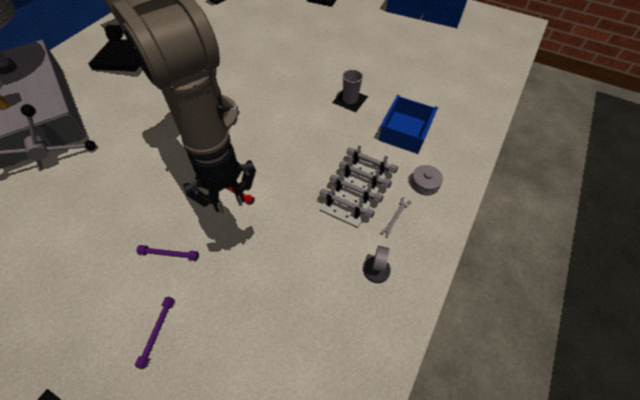

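The final view shows four tubes in four stations, the beaker on the mat, adapters in the bin, and the gauge, weights and spanner in place. Checking the numbers.

```bash
python3 - <<'E'
from tri import *
t=snap('top');s=snap('scene')
S={3:((190,222),(305,265)),2:((172,260),(288,304)),1:((148,298),(263,343)),0:((120,334),(240,386))}
T={3:((375,320),(378,167)),2:((440,316),(444,164)),1:((508,319),(511,167)),0:((575,320),(578,167))}
for k in S:
    for i in(0,1):
        p=(155+T[k][i][0]/3.6,100+T[k][i][1]/3.6);q=(280+S[k][i][0]/2.692,70+S[k][i][1]/2.692);print(k,i,*tri(t,s,p,q))
rt=(155+40/3.6,100+455/3.6);rs=(280+195/2.692,70+18/2.692)
print('rim',onz(t,*rt,.104).round(4),onz(s,*rs,.104).round(4),'tri',tri(t,s,rt,rs))
print('foot s',onz(s,280+190/2.692,70+79/2.692,.004).round(4))
# mat in images
for p in[(237,70),(160,55),(141,87),(205,112)]: print('mat',onz(s,280+p[0]/2.692,70+p[1]/2.692,.004).round(4))
for n,im in(('top',t),('scene',s)):
    a=cv2.imread(f'pics/{n}0.png')[:,:,::-1].astype(int);d=np.abs(a-im['color']).sum(2)
    for nm,r in {'top':{'gauge':(340,105,370,140),'weights':(236,103,270,136),'span':(277,123,325,138)},'scene':{'gauge':(360,243,395,285),'weights':(410,163,445,196),'span':(382,195,413,238)}}[n].items():
        print(n,nm,d[r[1]:r[3],r[0]:r[2]].mean().round(1),d[r[1]:r[3],r[0]:r[2]].max())
E
```

```text
3 0 [0.5314 0.056  0.0462] 0.0007
3 1 [0.6721 0.0608 0.0477] 0.0009
2 0 [ 0.5373 -0.0011  0.0412] 0.001
2 1 [0.6767 0.0015 0.0467] 0.001
1 0 [ 0.5373 -0.0612  0.0387] 0.0005
1 1 [ 0.6746 -0.0596  0.0476] 0.0004
0 0 [ 0.536  -0.1219  0.0442] 0.0017
0 1 [ 0.6759 -0.1202  0.0471] 0.0012
rim [0.3991 0.3206 0.104 ] [0.4022 0.3205 0.104 ] tri (array([0.4003, 0.3223, 0.1016]), np.float64(0.0024))
foot s [0.4037 0.3225 0.004 ]
mat [0.4518 0.3712 0.004 ]
mat [0.3455 0.3461 0.004 ]
mat [0.3531 0.2751 0.004 ]
mat [0.4497 0.2742 0.004 ]
top gauge 7.8 16
top weights 8.5 15
top span 9.6 48
scene gauge 13.3 35
scene weights 13.8 32
scene span 17.8 231
```

```bash
python3 mt.py | grep 0.7; python3 -c "
from workcell import r
print(r.sign_off())"
```

```text
top [ 0.7405 -0.0672  0.012 ] 86.9 0.1451 [301. 131.]
top [0.6089 0.0678 0.012 ] 3.0 0.1697 [258. 168.]
scene [ 0.7394 -0.0705  0.012 ] 84.3 0.1441 [395. 217.]
the job is handed in; nothing more can be done
None
```

The job is done and handed in at about 42.5 s on the robot's clock, in the order asked. I tipped the adapters into the bin, stood the empty beaker on the mat, and pushed all four grey tubes into their own clips.

- **Adapters and beaker:** All three adapters I could make out in the beaker lie in the bin, and the beaker reads empty and upright. It stands within about 3 mm of the mat centre.
- **Tubes:** Each tube bottomed firmly at 17–21 N. Triangulated heights are 39–48 mm against the nominal 45 mm, and that spread is my pixel reading. I inferred that the jaws closed from this height and the hard stop, because the pictures are too coarse to read a jaw angle.
- **Left alone:** The gauge and weights show no change beyond image noise. The spanner's image patches differed more (up to 231 in the scene view, possibly a nearby tube nut), but its measured position matches the start to within 1 mm. I never touched the red and purple look-alikes.
- **Snags:** My first move command was refused because its rows left out some values, so nothing moved. My first pouring turn ran towards a joint limit, so I turned back and poured the other way.

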